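Stand the tipped bottles back in the lane in order of height

ROBOT

A 6-joint arm with a two-finger parallel gripper is mounted at the origin on the work surface; the furniture and walls round the work are solid. World frame = base frame: x ahead of the robot, y to its left, z up, the work surface at z = 0. Lengths are in mm, angles in degrees, forces in N, time in s.
With the tool pointing down it reaches from about 325 to 1000 mm from the base axis. Payload 5.1 kg.
Tool frame: the origin (TCP) lies at the very end of the fingers, on their centre line; the grasp point (between the pads) lies 19 mm behind it (grip_point_offset is the distance from the TCP to the grasp point, in mm); z points along the fingers, y is the line along which they close (so a half turn about z gives the same grasp; the last joint's range is limited). The gripper opens to 85 mm and grips with 20 to 120 N. Pads are 22 mm wide; open, the fingers measure 114 mm over their backs; the gripper's body (76 mm by 85 mm) begins 54 mm behind the grasp point. The pads swing forward as they close: fully open they stand 13 mm farther back than shut.
Start: joints at [67.059, 7.093, 94.555, -0, 78.352, -4.733], TCP at [203.131, 617.432, 231.322] pointing down, gripper open.
Joint ranges: [-149.61, 149.61], [-58.7, 133.49], [1.44, 155.28], [-77.14, 257.14], [18.33, 153.61], [-166.67, 166.67]. Speed limits (degrees/s): [147.25, 147.25, 180, 180, 180, 180].

INTERFACE

Orientations are given as [roll, pitch, yaw] about the fixed x, y, z axes, in that order (R = Rz(yaw) Ry(pitch) Rx(roll)).
In Python, from station import read_state, snapshot, job_done, grip_point_offset gives the robot as it stands.
- The arm moves only by the tool apply_moves, never from a script. Its argument "series" is a list of rows, each a list of 5 numbers: the finger opening in mm, from 0 to 85.4, then the shift along the tool's x, y, z in mm, then the turn about the tool's z in rad. A call has exactly 10 rows; each row shifts and turns the commanded pose from where the row before left it, along the tool's axes as they then stand; what a row does not reach is not made up. A row lasts 1/12 s, in which the tool goes at most 41.7 mm and 7.16 degrees, less where a joint would pass 70% of its speed; a pose out of reach is approached as far as the arm can. A call is refused whole if a number of a shift passes 41.7 or a number of a turn 0.125, either way. A call with a gripper value outside its range is refused whole. The fingers move at their own pace and stop on an object; the grip force is fixed at half the most. Time passes only in rows, so rows that do not move let the fingers close, or fill a call up. It gives the time, the measured TCP pose, the force, the opening and the grip force at its end, in the units of the state.
- read_state(): the state, without advancing time (a new reading comes with each control period).
- snapshot(name): name is "side" or "top" or "wrist"; returns a dict with "color" (480x640x3 uint8, red, green, blue), "vertical_fov" (degrees; the focal length in pixels is half the picture's height over the tangent of half this angle, whatever the lens; pixels are square), "cx", "cy" (the principal point, pixels), "distortion" ([k1, k2, p1, p2, k3] as OpenCV has them; the pictures are not rectified), "rvec" (rotation vector, rad) and "tvec" (3), from world to camera coordinates, as OpenCV has them. Camera axes: x right, y down, z forward; pixel columns grow to the right and rows downward; lengths in mm; the calibration is good to about 2 mm. A picture is of the moment at which its call begins. There is no depth.
- job_done(): hands the job in; it is judged then, once.
The state is a dict: "time": time; "joints": joint angles; "qvel": joint speeds; "joint_torque": joint torques, N m; "eef_pos": TCP position; "tcp_rot": TCP orientation; "ft_force": force on the tool from outside, world axes, zero at the start; "torque": the same for the moment, N m; "finger_gap": opening from 0.0 (shut) to 1.0 (fully open); "finger_force": force on a finger pad.
Only numpy, scipy, OpenCV 4.12 (cv2) and the standard library are available. Lean on these libraries where they do the work, as an engineer would, in place of code of your own. Each camera call takes 0.05 s, during which the arm holds its last target. There are 200 camera calls.

TASK

The containers in the wooden lane are kept in order of height, from the tallest at one end to the shortest at the other, but two bottles have been tipped out and lie in front of it. Stand both upright in the two empty bays, each in the bay where it belongs, so that the whole row steps down in height again. Leave the three that still stand upright in their places.

Things in the scene. Friction and masses are not known exactly. Their poses are not given: they have to be found in the camera images.
- lane: Fixed low wooden tray (the lane), 96 mm deep, 595 mm long; five bays in a row along its y axis, centres at y = +230, +115, 0, -115, -230 mm. Origin: centre of its underside. Bay floors 6 mm above the worktop; outer lips 10 mm thick, tops at 16 mm; slats between bays 5 mm thick, tops at 12 mm. Clear bay 76 x 110 mm. x points away from the robot, y left.
- bay_left (a point): Centre of the floor of the empty bay left of the middle bay (lane y = +115 mm). Axes as the lane's.
- bay_right (a point): Centre of the floor of the empty bay right of the middle bay (lane y = -115 mm). Axes as the lane's.
- tipped_bottle: White plastic squeeze bottle, 48 mm diameter, 170 mm tall: plain cylindrical body to about 110 mm, then shoulder, cap 26 mm across from 130 to 149 mm, thin nozzle at the top. At the start it lies on the worktop in front of the lane, nozzle roughly towards the lane. Origin: centre of its foot; z axis: from foot to top along its long axis.
- tipped_small: Small squeeze bottle, 32 mm diameter, 100 mm tall: cylindrical body to about 70 mm, pointed cap 16 mm across on top. At the start it lies on the worktop in front of the lane, cap roughly towards the lane. Origin: centre of its foot; z axis: from foot to top along its long axis.
- tall_bottle: The tallest container, a squeeze bottle 52 mm diameter, 190 mm tall, standing in one of the two end bays. Origin: centre of its foot; z axis: from foot to top along its long axis.
- middle_bottle: Bottle 54 mm diameter, 155 mm tall, standing in the middle bay. Origin: centre of its foot; z axis: from foot to top along its long axis.
- tin: The shortest container, a round tin with lid, 66 mm diameter, 60 mm tall, standing in the end bay away from the tallest bottle. Origin: centre of its foot; z axis: from foot to top along its long axis.
There are look-alikes about, which are no part of the job. Leave any turquoise look-alike of the tipped_bottle alone.

How it is judged:
By the outcome, as a careful person would: the job done as asked, in the order asked, and still so for the second after the job is handed in, with the robot touching nothing.
It also fails if it takes over 72 s, if anything falls off the work surface, if the arm or the gripper's body presses on something with over 40 N, if the wrist force passes 120 N, or if a joint passes its speed limit or range.

## Working session

There is one attempt and no reset: what is moved stays moved. The work goes in short steps, Python scripts to look and compute and a tool call to move; the robot and the scene stay as the last step left them, time stands still between calls to the robot, and variables do not carry over. Pictures are saved under pics/ and viewed, at most 10 in all, crops included, and the job is handed in when it is done.

Besides the shell and the picture viewer there is one more tool, called after ">>>" as a command line: name --pt "numbers of a row" for each row, then --argument value for the rest. apply_moves: Moves the arm, as the interface text tells. Its arguments: {"type":"object","properties":{"series":{"type":"array","items":{"type":"array","items":{"type":"number"}}}},"required":["series"]}

```bash
mkdir -p pics; ls; cat > h.py <<'E'
import numpy as np, cv2
from station import read_state, snapshot, job_done, grip_point_offset
def cam(s):
    f=240/np.tan(np.radians(s["vertical_fov"])/2)
    K=np.array([[f,0,s["cx"]],[0,f,s["cy"]],[0,0,1.]])
    return K,np.array(s["distortion"],float),np.array(s["rvec"],float),np.array(s["tvec"],float).reshape(3)
def ray(s,uv):
    K,d,r,t=cam(s); R=cv2.Rodrigues(r)[0]
    p=cv2.undistortPoints(np.array(uv,float).reshape(-1,1,2),K,d).reshape(-1,2)
    return -R.T@t,np.c_[p,np.ones(len(p))]@R
def onplane(s,uv,z):
    c,v=ray(s,uv); return c+v*((z-c[2])/v[:,2])[:,None]
def proj(s,P):
    K,d,r,t=cam(s); return cv2.projectPoints(np.array(P,float).reshape(-1,1,3),r,t,K,d)[0].reshape(-1,2)
def save(s,n): cv2.imwrite("pics/"+n,s["color"][:,:,::-1])
E
python3 - <<'E'
from h import *
a=snapshot("top");b=snapshot("side")
import pickle;pickle.dump((a,b),open("s.pkl","wb"))
save(a,"top.png");save(b,"side.png")
for s in(a,b): K,d,r,t=cam(s);print(-cv2.Rodrigues(r)[0].T@t,K[0,0],d)
print(grip_point_offset,read_state())
E
```

```text
pics
[ 411.95910191   98.94827634 1108.88018597] 471.650340374771 [-0.00516157  0.          0.          0.          0.        ]
[1175.83452964  859.77923204 1212.32358704] 599.0553362391655 [0.06040169 0.         0.         0.         0.        ]
18.700000000000003 {'time': 0.1, 'joints': array([ 6.70611274e+01,  7.12960199e+00,  9.46256218e+01,  2.32168996e-03,
        7.83548956e+01, -4.73336471e+00]), 'qvel': array([-0.00710984, -0.05530402, -0.13029045, -0.00245385, -0.11739167,
       -0.11149129]), 'joint_torque': array([ 4.96684897e-04, -4.24935293e+01, -3.66652429e+01, -4.15436944e-05,
        3.98467382e-03,  4.18831758e-05]), 'eef_pos': array([202.88294951, 616.93612452, 230.18430415]), 'tcp_rot': array([-1.79890444e+02, -1.13521609e-02,  1.61794010e+02]), 'ft_force': array([ 0.43942215, -0.16866481, -0.27171279]), 'torque': array([0.03774798, 0.00256725, 0.00380119]), 'finger_force': 0.0, 'finger_gap': 0.9974202538873118}
```

View pics/top.png

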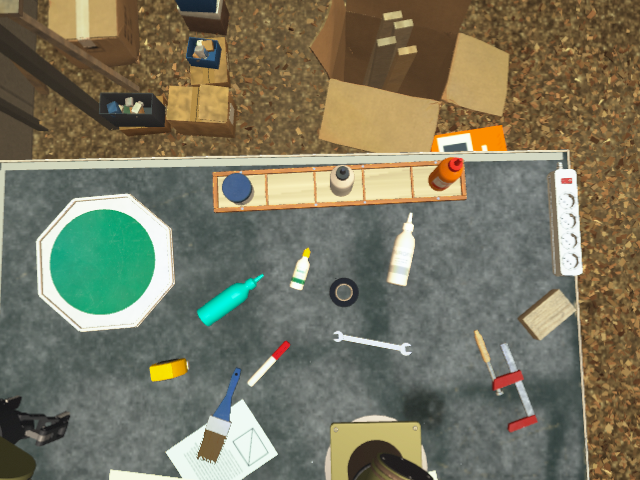

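View pics/side.png

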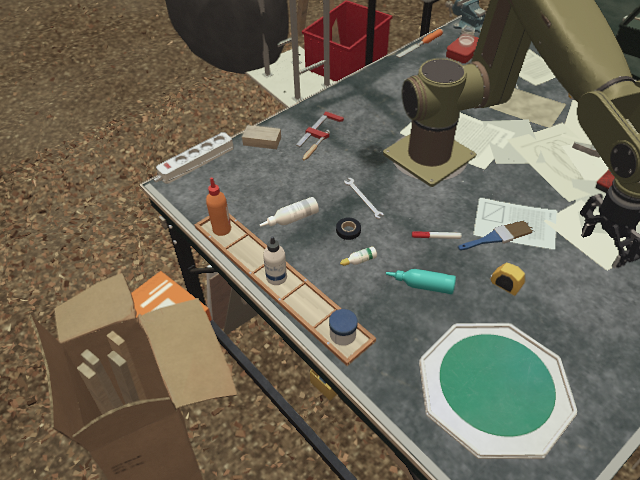

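The top view shows the tin at (237,187), the middle bottle at (342,180) and the orange tall bottle at (447,175). The row therefore falls from right to left: the 170 mm bottle belongs in the right bay and the small one in the left.

Candidates:
- **Tipped bottle:** white bottle at (403,250), or the turquoise look-alike at (230,300). I choose white.
- **Tipped small:** white and yellow bottle at (300,268). The yellow tape measure at (169,370) and the marker at (268,363) are not bottles.

```bash
cat > m.py <<'E'
from h import *
import pickle
a,b=pickle.load(open("s.pkl","rb"))
im=a["color"];hsv=cv2.cvtColor(im,cv2.COLOR_RGB2HSV)
g=im.astype(int)
def blob(mask,box):
    x0,y0,x1,y1=box;m=np.zeros_like(mask);m[y0:y1,x0:x1]=mask[y0:y1,x0:x1]
    m=cv2.morphologyEx(m,cv2.MORPH_CLOSE,np.ones((5,5),np.uint8))
    c=max(cv2.findContours(m,0,2)[0],key=cv2.contourArea);return c.reshape(-1,2)
bright=((g.max(2)>125)).astype(np.uint8)*255
for n,box,z in(("white",(380,208,425,292),24),("small",(284,243,318,295),16)):
    c=blob(bright,box);P=onplane(a,c,z)[:,:2]
    (cx,cy),(w,h),an=cv2.minAreaRect(P.astype(np.float32));
    vx=cv2.fitLine(P.astype(np.float32),cv2.DIST_L2,0,.01,.01).ravel()
    d=vx[:2]*np.sign(vx[0]);t=(P-vx[2:])@d
    print(n,len(c),"rect",cx,cy,w,h,an,"dir",np.degrees(np.arctan2(d[1],d[0])),"foot",vx[2:]+d*t.min(),"top",vx[2:]+d*t.max(),"len",np.ptp(t))
    cv2.polylines(im,[c.reshape(-1,1,2)],True,(255,0,0),1)
m=((hsv[...,0]<15)&(hsv[...,1]>90)&(hsv[...,2]>80)).astype(np.uint8)*255
c=blob(m,(205,160,475,216))
q=cv2.approxPolyDP(cv2.convexHull(c.reshape(-1,1,2)),4,True).reshape(-1,2)
print("hull",q.tolist());print(onplane(a,q,16).round(1))
cv2.polylines(im,[q.reshape(-1,1,2)],True,(0,255,255),1)
cv2.imwrite("pics/crop1.png",cv2.resize(im[150:310,200:480],None,fx=2.8,fy=2.8,interpolation=2)[:,:,::-1])
E
python3 m.py
```

```text
white 85 rect 501.76068115234375 -75.45054626464844 51.81780242919922 177.32192993164062 79.05349731445312 dir -7.697353 foot [413.46059486 -60.69365025] top [590.89332859 -84.67514936] len 179.04604837981532
small 97 rect 457.9725036621094 161.8209686279297 76.56270599365234 111.07564544677734 89.37145233154297 dir -13.242533 foot [399.17769528 178.47291673] top [509.11929354 152.60022803] len 112.94490304245491
hull [[463, 160], [465, 199], [214, 211], [216, 172]]
[[ 705.6 -225.7   16. ]
 [ 612.2 -226.4   16. ]
 [ 594.8  362.5   16. ]
 [ 687.6  358.    16. ]]
```

View pics/crop1.png

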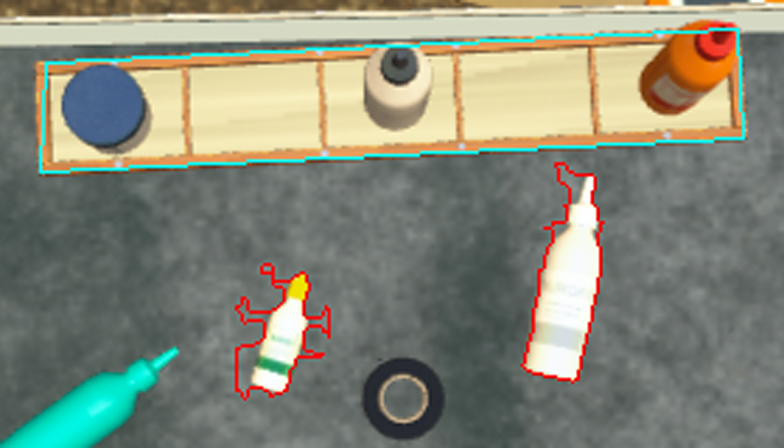

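The crop confirms the choice: white 170 mm bottle with its foot at crop (552,374) and tip at (589,177), small bottle with its foot at (268,388) and yellow tip at (303,273). The mask leaked onto the worktop, so I'll tighten it.

```bash
python3 - <<'E'
from h import *
import pickle
a,b=pickle.load(open("s.pkl","rb"))
o=np.array([200,150.])
W=onplane(a,o+np.array([[552,374],[589,177],[583,213]])/2.8,24)
S=onplane(a,o+np.array([[268,388],[303,273]])/2.8,16)
for n,P in(("W",W),("S",S)):
    d=P[1]-P[0];print(n,P.round(1).tolist(),np.linalg.norm(d),np.degrees(np.arctan2(d[1],d[0])))
c=np.array([[38,63],[740,28],[40,173],[745,138]])/2.8+o
L=np.r_[onplane(a,c[:2],16),onplane(a,c[2:],0)]
print(L.round(1).tolist());cen=L.mean(0);y=(L[0]-L[1]+L[2]-L[3])[:2];print("len",np.linalg.norm(y)/2);y/=np.linalg.norm(y)
x=np.array([y[1],-y[0]]);print("depth",(L[0]-L[2])[:2]@x,(L[1]-L[3])[:2]@x,"yaw",np.degrees(np.arctan2(x[1],x[0])))
print("cen",cen,"L",cen[:2]+115*y,"R",cen[:2]-115*y)
# side-view check with tight mask
im=b["color"];h=cv2.cvtColor(im,cv2.COLOR_RGB2HSV)
print("side proj W",proj(b,W).round().tolist(),"S",proj(b,S).round().tolist(),"lane bays",proj(b,[[*(cen[:2]+k*y),6] for k in(-230,-115,0,115,230)]).round().tolist())
E
```

```text
W [[417.3, -59.7, 24.0], [579.7, -95.5, 24.0], [549.7, -89.5, 24.0]] 166.22997215889717 -12.427801816153943
S [[410.3, 173.6, 16.0], [504.9, 143.3, 16.0]] 99.32890032368749 -17.76211051458733
[[686.5, 363.7, 16.0], [705.5, -228.8, 16.0], [595.5, 365.7, 0.0], [614.4, -233.7, 0.0]]
len 596.2109239371449
depth 90.85379746395162 91.24148163622358 yaw 1.8206786017589023
cen [650.49472126  66.73900492   8.        ] L [646.84100006 181.68094818] R [654.14844245 -48.20293835]
side proj W [[314.0, 204.0], [260.0, 225.0], [270.0, 221.0]] S [[374.0, 251.0], [339.0, 263.0]] lane bays [[223.0, 230.0], [249.0, 253.0], [277.0, 278.0], [307.0, 305.0], [340.0, 334.0]]
```

>>> apply_moves --pt "85 -27.6 -28.1 0 0" --pt "85 -27.6 -28.1 0 0" --pt "85 -27.6 -28.1 0 0" --pt "85 -27.6 -28.1 0 0" --pt "85 -27.6 -28.1 0 0" --pt "85 -27.6 -28.1 0 0" --pt "85 -27.6 -28.1 0 0" --pt "85 -27.6 -28.1 0 0" --pt "85 -27.6 -28.1 0 0" --pt "85 -27.6 -28.1 0 0"

```text
time: 0.93
eef_pos: [377.6, 262.4, 231.0]
tcp_rot: [-180.0, -0.0, 161.8]
ft_force: [1.5, 0.1, -0.0]
finger_gap: 0.996
finger_force: 0.0
```

>>> apply_moves --pt "85 -27.6 -28.1 0 0" --pt "85 -27.6 -28.1 0 0" --pt "85 -27.6 -28.1 0 0" --pt "85 -27.6 -28.1 0 0" --pt "85 -27.6 -28.1 0 0" --pt "85 -27.6 -28.1 0 0" --pt "85 -27.6 -28.1 0 0" --pt "85 -27.6 -28.1 0 0" --pt "85 -27.6 -28.1 0 0" --pt "85 -27.6 -28.1 0 -0.101"

```text
time: 1.77
eef_pos: [552.1, -90.9, 230.8]
tcp_rot: [180.0, -0.0, 167.6]
ft_force: [1.2, 1.3, -0.2]
finger_gap: 0.996
finger_force: 0.0
```

```bash
cat >> h.py <<'E'
def go(x,y,z,yaw=None):
    "total shift in tool axes and turn (rad) to reach a TCP target, tool down"
    s=read_state();p=s["eef_pos"];R=cv2.Rodrigues(np.zeros(3))[0]
    from scipy.spatial.transform import Rotation as Ro
    M=Ro.from_euler("xyz",s["tcp_rot"],degrees=True).as_matrix()
    d=M.T@(np.array([x,y,z])-p)
    t=0 if yaw is None else -((yaw-s["tcp_rot"][2]+90)%180-90)
    print("t",s["time"],"tcp",p.round(1),"rot",s["tcp_rot"].round(1),"gap",s["finger_gap"],"F",s["ft_force"].round(1),"| shift",d.round(1),"turn",np.radians(t).round(4))
E
python3 - <<'E'
from h import *
go(552,-90,5,-12.4)
s=snapshot("wrist");save(s,"w1.png")
print(proj(s,[[417.3,-59.7,24],[579.7,-95.5,24],[552,-90,24]]).round())
E
```

```text
t 1.7667 tcp [552.1 -90.9 230.8] rot [180.   -0.  167.6] gap 0.9958751460784211 F [ 1.2  1.3 -0.2] | shift [1.000e-01 8.000e-01 2.258e+02] turn 0.0007
[[317.  36.]
 [316. 234.]
 [316. 204.]]
```

View pics/w1.png

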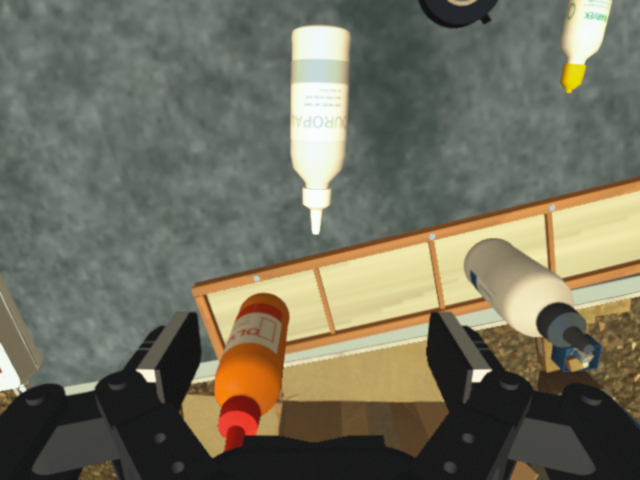

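The wrist view shows the white bottle with its foot at (321,26), cap centre at (316,197) and tip at (316,234). It lies in line with the fingers. My point was about 4 mm past the cap centre, so I'll correct that on the way down.

>>> apply_moves --pt "85 4 0.8 36 0" --pt "85 0 0 36 0" --pt "85 0 0 36 0" --pt "85 0 0 36 0" --pt "85 0 0 36 0" --pt "85 0 0 26 0" --pt "70 0 0 14 0" --pt "60 0 0 6 0" --pt "40 0 0 0 0" --pt "0 0 0 0 0"

```text
time: 2.65
eef_pos: [548.5, -87.3, 5.8]
tcp_rot: [-180.0, 0.0, 167.6]
ft_force: [-0.2, -0.6, 0.6]
finger_gap: 0.448
finger_force: 0.0
```

>>> apply_moves --pt "0 0 0 0 0" --pt "0 0 0 0 0" --pt "0 0 0 0 0" --pt "0 0 0 0 0" --pt "0 0 0 0 0" --pt "0 0 0 0 0" --pt "0 0 0 0 0" --pt "0 0 0 0 0" --pt "0 0 0 0 0" --pt "0 0 0 0 0"

```text
time: 3.48
eef_pos: [549.9, -87.7, 6.6]
tcp_rot: [-180.0, 0.2, 167.6]
ft_force: [4.6, -0.7, 6.3]
finger_gap: 0.268
finger_force: 58.3
```

>>> apply_moves --pt "0 0 0 -10 0" --pt "0 0 0 -20 0" --pt "0 0 0 -25 0" --pt "0 0 0 -25 0" --pt "0 0 0 -25 0" --pt "0 0 0 -25 0" --pt "0 0 0 -25 0" --pt "0 0 0 -20 0" --pt "0 0 0 -10 0" --pt "0 0 0 0 0"

```text
time: 4.32
eef_pos: [548.5, -87.3, 192.2]
tcp_rot: [-180.0, 0.1, 167.6]
ft_force: [0.5, -0.1, -1.9]
finger_gap: 0.266
finger_force: 58.4
```

```bash
python3 - <<'E'
from h import *
go(552,-90,180,-12.4)
s=snapshot("side");w=snapshot("wrist")
c=np.hstack([s["color"][100:300,180:380],cv2.resize(w["color"],(267,200))])
cv2.imwrite("pics/lift.png",cv2.resize(c,None,fx=1.7,fy=1.7,interpolation=2)[:,:,::-1])
E
```

```text
t 4.3167 tcp [548.5 -87.3 192.2] rot [-1.800e+02  1.000e-01  1.676e+02] gap 0.26554060432779697 F [ 0.5 -0.1 -1.9] | shift [-3.9 -1.9 12.2] turn -0.0003
```

View pics/lift.png

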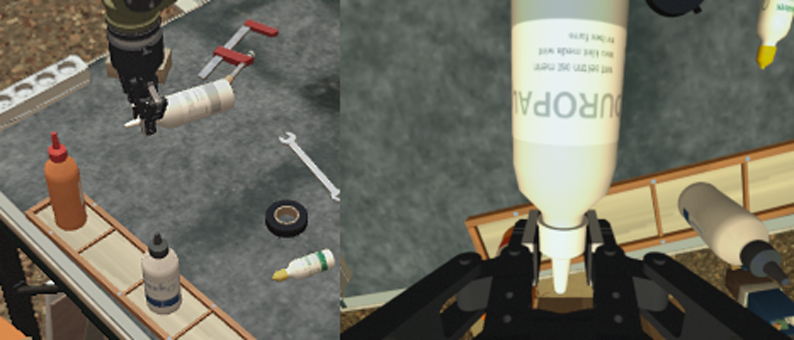

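It is held almost horizontal and did not swing. I'll ease the grip gradually, low over the table, so that it turns about the pads.

>>> apply_moves --pt "10 0 0 15 0" --pt "15 0 0 20 0" --pt "18 0 0 20 0" --pt "20 0 0 5 0" --pt "20 0 0 0 0" --pt "20 0 0 0 0" --pt "20 0 0 0 0" --pt "20 0 0 0 0" --pt "20 0 0 0 0" --pt "20 0 0 0 0"

```text
time: 5.25
eef_pos: [548.7, -87.4, 131.3]
tcp_rot: [-180.0, 0.1, 167.6]
ft_force: [0.2, 0.1, -2.0]
finger_gap: 0.262
finger_force: 58.5
```

>>> apply_moves --pt "21 0 0 0 0" --pt "21 0 0 0 0" --pt "21 0 0 0 0" --pt "21 0 0 0 0" --pt "21 0 0 0 0" --pt "21.5 0 0 0 0" --pt "21.5 0 0 0 0" --pt "21.5 0 0 0 0" --pt "21.5 0 0 0 0" --pt "21.5 0 0 0 0"

```text
time: 6.08
eef_pos: [548.1, -87.3, 130.3]
tcp_rot: [-180.0, -0.0, 167.6]
ft_force: [0.7, -0.5, -0.8]
finger_gap: 0.263
finger_force: 58.5
```

>>> apply_moves --pt "22 0 0 0 0" --pt "22 0 0 0 0" --pt "22 0 0 0 0" --pt "22 0 0 0 0" --pt "22.3 0 0 0 0" --pt "22.3 0 0 0 0" --pt "22.3 0 0 0 0" --pt "22.3 0 0 0 0" --pt "22.3 0 0 0 0" --pt "22.3 0 0 0 0"

```text
time: 6.92
eef_pos: [548.1, -87.3, 130.3]
tcp_rot: [-180.0, -0.0, 167.6]
ft_force: [-0.4, -0.6, -0.7]
finger_gap: 0.261
finger_force: 53.6
```

Below 58.5 N the force now follows the command.

>>> apply_moves --pt "22.5 0 0 0 0" --pt "22.5 0 0 0 0" --pt "22.5 0 0 0 0" --pt "22.5 0 0 0 0" --pt "22.5 0 0 0 0" --pt "22.7 0 0 0 0" --pt "22.7 0 0 0 0" --pt "22.7 0 0 0 0" --pt "22.7 0 0 0 0" --pt "22.7 0 0 0 0"

```text
time: 7.75
eef_pos: [548.1, -87.3, 130.3]
tcp_rot: [180.0, -0.0, 167.6]
ft_force: [-0.7, 1.0, -1.3]
finger_gap: 0.265
finger_force: 43.0
```

```bash
cat > look.py <<'E'
from h import *
import sys
s=snapshot("side");w=snapshot("wrist");p=proj(s,[read_state()["eef_pos"]])[0].astype(int)
x=np.clip(p[0]-100,0,440);y=np.clip(p[1]-100,0,280)
c=np.hstack([s["color"][y:y+200,x:x+200],cv2.resize(w["color"],(267,200))])
cv2.imwrite("pics/"+sys.argv[1],cv2.resize(c,None,fx=1.7,fy=1.7,interpolation=2)[:,:,::-1])
# whiteness centroid in the wrist view as tilt cue
g=w["color"].astype(int);m=((g.min(2)>190)).astype(np.uint8)
n,l,st,ce=cv2.connectedComponentsWithStats(m);k=1+np.argmax(st[1:,4]);print("white blob",st[k],ce[k].round())
print(read_state()["finger_force"],read_state()["finger_gap"]*85.4,read_state()["ft_force"],read_state()["torque"])
E
python3 look.py g1.png
```

```text
white blob [  250    25   133   297 27598] [311. 158.]
42.98050804663035 22.817652199014173 [ 0.41325434  0.06310807 -1.59458052] [-0.05652603 -0.10532772  0.01326741]
```

>>> apply_moves --pt "22.8 0 0 0 0" --pt "22.8 0 0 0 0" --pt "22.8 0 0 0 0" --pt "22.9 0 0 0 0" --pt "22.9 0 0 0 0" --pt "22.9 0 0 0 0" --pt "23 0 0 0 0" --pt "23 0 0 0 0" --pt "23 0 0 0 0" --pt "23 0 0 0 0"

```text
time: 8.68
eef_pos: [548.1, -87.3, 130.3]
tcp_rot: [180.0, -0.0, 167.6]
ft_force: [0.0, 0.4, -1.3]
finger_gap: 0.276
finger_force: 35.4
```

```bash
python3 look.py g2.png
```

```text
white blob [  251    25   131   296 27451] [311. 158.]
35.40470816711891 23.25010766794819 [-0.9820261  -0.2221593  -0.96300533] [ 0.02220622 -0.06837307  0.0221449 ]
```

>>> apply_moves --pt "23.1 0 0 0 0" --pt "23.1 0 0 0 0" --pt "23.1 0 0 0 0" --pt "23.2 0 0 0 0" --pt "23.2 0 0 0 0" --pt "23.2 0 0 0 0" --pt "23.3 0 0 0 0" --pt "23.3 0 0 0 0" --pt "23.3 0 0 0 0" --pt "23.3 0 0 0 0"

```text
time: 9.62
eef_pos: [548.2, -87.3, 130.3]
tcp_rot: [-180.0, 0.0, 167.6]
ft_force: [-0.1, -0.1, -1.0]
finger_gap: 0.272
finger_force: 28.2
```

```bash
python3 look.py g3.png
```

```text
white blob [  252    25   129   295 27041] [311. 159.]
28.15270420665911 23.799768319854916 [-0.10302713  0.5375566  -1.6252779 ] [-0.05197392 -0.1374016   0.00899323]
```

>>> apply_moves --pt "23.5 0 0 0 0" --pt "23.5 0 0 0 0" --pt "23.5 0 0 0 0" --pt "23.6 0 0 0 0" --pt "23.6 0 0 0 0" --pt "23.6 0 0 0 0" --pt "23.7 0 0 0 0" --pt "23.7 0 0 0 0" --pt "23.7 0 0 0 0" --pt "23.7 0 0 0 0"

```text
time: 10.55
eef_pos: [548.1, -87.3, 130.3]
tcp_rot: [-180.0, -0.0, 167.6]
ft_force: [-0.4, 0.3, -1.5]
finger_gap: 0.278
finger_force: 18.7
```

```bash
python3 look.py g4.png
```

```text
white blob [  264    45   111   389 26210] [315. 204.]
18.670216208556667 23.95410564999765 [-0.2383057   0.89213625 -1.38812661] [-0.01615628 -0.14651782  0.04812665]
```

It has started to swing: the blob moved from row 158 to 204. I'll hold at this grip and look.

>>> apply_moves --pt "23.7 0 0 0 0" --pt "23.7 0 0 0 0" --pt "23.7 0 0 0 0" --pt "23.7 0 0 0 0" --pt "23.7 0 0 0 0" --pt "23.7 0 0 0 0" --pt "23.7 0 0 0 0" --pt "23.7 0 0 0 0" --pt "23.7 0 0 0 0" --pt "23.7 0 0 0 0"

```text
time: 11.48
eef_pos: [548.1, -87.3, 130.3]
tcp_rot: [-180.0, -0.0, 167.6]
ft_force: [0.5, 0.6, -0.8]
finger_gap: 0.278
finger_force: 18.7
```

```bash
python3 look.py g5.png
```

```text
white blob [  264    45   110   389 26213] [315. 204.]
18.66692498268094 23.875938809502713 [ 0.63833696  0.53890696 -1.11589823] [-0.03742521 -0.11728662  0.02177363]
```

View pics/g5.png

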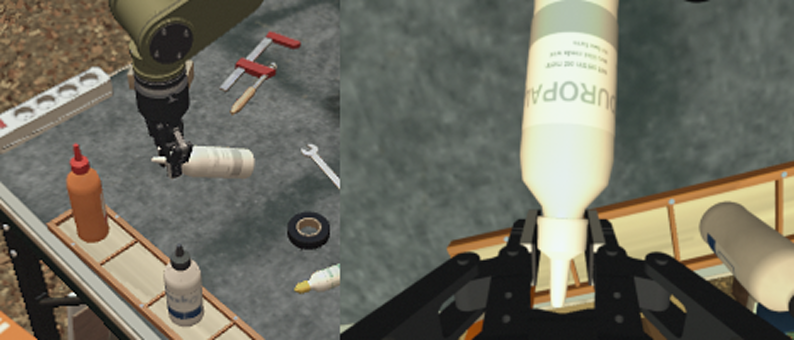

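It now droops about 20° below horizontal. I'll keep easing.

>>> apply_moves --pt "23.8 0 0 0 0" --pt "23.8 0 0 0 0" --pt "23.8 0 0 0 0" --pt "23.8 0 0 0 0" --pt "23.9 0 0 0 0" --pt "23.9 0 0 0 0" --pt "23.9 0 0 0 0" --pt "23.9 0 0 0 0" --pt "23.9 0 0 0 0" --pt "23.9 0 0 0 0"

```text
time: 12.42
eef_pos: [548.3, -87.3, 130.6]
tcp_rot: [-180.0, 0.0, 167.6]
ft_force: [-0.4, 0.3, -0.7]
finger_gap: 0.281
finger_force: 0.0
```

```bash
python3 look.py g6.png
```

```text
white blob [ 305   85   79   81 4305] [344. 125.]
0.0 24.10637807376831 [0.15195839 0.46395713 0.01168935] [-0.04274517  0.01539289  0.05447492]
```

View pics/g6.png

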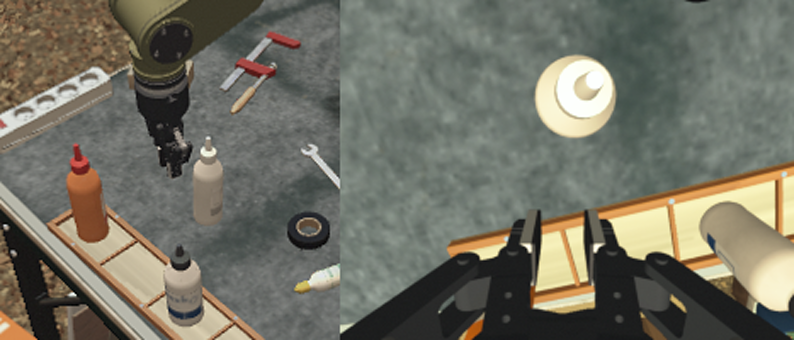

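It let go as it swung, but the bottle is now standing upright on the table: cap at wrist pixel (343,123), body circle centre about (331,136). I'll raise the gripper and measure where the bottle stands.

>>> apply_moves --pt "24 0 0 -15 0" --pt "24 0 0 -30 0" --pt "40 0 0 -35 0" --pt "60 0 0 -30 0" --pt "60 0 0 -15 0" --pt "60 0 0 0 0" --pt "60 0 0 0 0" --pt "60 0 0 0 0" --pt "60 0 0 0 0" --pt "60 0 0 0 0"

```text
time: 13.35
eef_pos: [547.3, -87.1, 253.2]
tcp_rot: [180.0, -0.2, 167.6]
ft_force: [-0.0, -1.2, 0.1]
finger_gap: 0.704
finger_force: 0.0
```

```bash
python3 - <<'E'
from h import *
for n in("top","wrist","side"):
    s=snapshot(n);g=s["color"].astype(int)
    m=(g.min(2)>170).astype(np.uint8)
    e=proj(s,[[490,-80,140]])[0]
    k=cv2.connectedComponentsWithStats(m)
    i=[(np.hypot(*(k[3][j]-e)),j) for j in range(1,k[0]) if k[2][j,4]>15];i=sorted(i)[:3]
    for d,j in i: print(n,"exp",e.round(),"blob",k[2][j],k[3][j].round(1),onplane(s,[k[3][j]],149).round(1))
    save(s,"r_"+n+".png")
E
python3 -c "
import cv2,numpy as np
a=cv2.imread('pics/r_wrist.png');b=cv2.imread('pics/r_side.png');t=cv2.imread('pics/r_top.png')
cv2.imwrite('pics/r.png',np.hstack([cv2.resize(a,(480,360)),cv2.resize(b[120:240,230:330],(300,360),interpolation=2)]))"
```

```text
top exp [414. 248.] blob [405 236   8  14  65] [408.  242.8] [[499.4 -66.2 149. ]]
top exp [414. 248.] blob [407 174  16  23 181] [416.2 185.5] [[617.9 -87.2 149. ]]
top exp [414. 248.] blob [365 176  45  24 734] [384.6 188. ] [[614.  -21.6 149. ]]
wrist exp [307. 148.] blob [ 296  115   59   62 2352] [323.6 146.5] [[490.5 -69.6 149. ]]
wrist exp [307. 148.] blob [ 318  242  104   52 2838] [370.6 266.9] [[574.1 -55.3 149. ]]
wrist exp [307. 148.] blob [255 273   5   5  22] [256.9 274.9] [[ 563.4 -130.8  149. ]]
side exp [287. 181.] blob [284 182  10   6  37] [288.3 184.8] [[500.4 -59.  149. ]]
side exp [287. 181.] blob [298 136   9   9  31] [301.8 140.1] [[ 357.9 -174.1  149. ]]
side exp [287. 181.] blob [312 120  10   9  30] [316.4 124. ] [[ 280.6 -200.8  149. ]]
```

View pics/r.png

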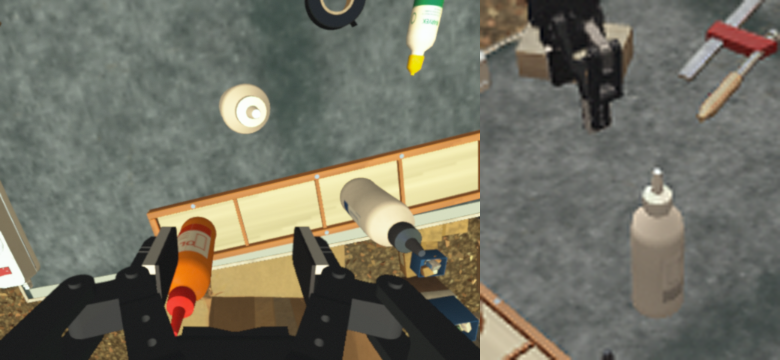

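The bottle stands upright, its cap at about (333,148) in the wrist view; in the side view the cap is at (289,186) and the nozzle tip at (289,177). I'll cast those pixels across both views.

```bash
python3 - <<'E'
from h import *
w=snapshot("wrist");s=snapshot("side");t=snapshot("top")
g=w["color"];m=(g[100:200,270:380].min(2)>225).astype(np.uint8)
k=cv2.connectedComponentsWithStats(m);j=1+np.argmax(k[2][1:,4]);print("bright",k[2][j]+[270,100,0,0,0],k[3][j]+[270,100])
print("wrist cap149",onplane(w,[[333.5,148.5],k[3][j]+[270,100]],149).round(1))
print("side cap140",onplane(s,[[288.7,186]],140).round(1),"tip170",onplane(s,[[288.7,176.7]],170).round(1))
C,V=ray(w,[[333.5,148.5]]);D,U=ray(s,[[288.7,183.5]]);A=np.c_[V[0],-U[0]];x=np.linalg.lstsq(A,D-C,rcond=None)[0];print("tri",C+V[0]*x[0],D+U[0]*x[1])
go(492,-70,119)
E
```

```text
bright [ 299  135   39   39 1009] [317.91774034 154.16253717]
wrist cap149 [[493.5 -64.  149. ]
 [494.8 -74.  149. ]]
side cap140 [[496.7 -62.7 140. ]] tip170 [[493.7 -63.8 170. ]]
tri [493.74444821 -63.92707342 146.13616706] [494.67307419 -64.68265422 146.19803729]
t 13.65 tcp [548.1 -87.2 255. ] rot [-180.    -0.   167.6] gap 0.7019992135473925 F [0.6 0.2 0.7] | shift [ 58.4   4.8 136. ] turn 0.0
```

>>> apply_moves --pt "60 19 3.7 0 0" --pt "60 19 3.7 0 0" --pt "60 19.5 3.7 10 0" --pt "60 0 0 25 0" --pt "60 0 0 30 0" --pt "60 0 0 30 0" --pt "60 0 0 22 0" --pt "60 0 0 13 0" --pt "60 0 0 6 0" --pt "60 0 0 0 0"

```text
time: 14.48
eef_pos: [493.3, -63.8, 117.7]
tcp_rot: [180.0, -0.2, 167.6]
ft_force: [-0.3, -0.3, 0.1]
finger_gap: 0.702
finger_force: 0.0
```

>>> apply_moves --pt "50 0 0 0 0" --pt "40 0 0 0 0" --pt "30 0 0 0 0" --pt "20 0 0 0 0" --pt "10 0 0 0 0" --pt "0 0 0 0 0" --pt "0 0 0 0 0" --pt "0 0 0 0 0" --pt "0 0 0 0 0" --pt "0 0 0 0 0"

```text
time: 15.32
eef_pos: [495.8, -64.6, 121.3]
tcp_rot: [-180.0, 0.2, 167.6]
ft_force: [-0.5, -1.2, 6.2]
finger_gap: 0.317
finger_force: 53.8
```

>>> apply_moves --pt "0 0 0 -3 0" --pt "0 0 0 -5 0" --pt "0 0 0 -8 0" --pt "0 0 0 -8 0" --pt "0 0 0 -6 0" --pt "0 0 0 -3 0" --pt "0 0 0 0 0" --pt "0 0 0 0 0" --pt "0 0 0 0 0" --pt "0 0 0 0 0"

```text
time: 16.15
eef_pos: [494.0, -64.0, 151.8]
tcp_rot: [180.0, -0.1, 167.6]
ft_force: [0.3, -0.1, -1.4]
finger_gap: 0.321
finger_force: 52.6
```

```bash
python3 look.py g7.png; python3 -c "
from h import *
go(654,-48,130)"
```

```text
white blob [ 275  327   78   69 2693] [315. 355.]
52.571944986702874 27.078522779453433 [-0.6898425   0.27203523 -1.74519916] [-0.02490033  0.01997753 -0.03826628]
t 16.25 tcp [494.1 -64.  151.8] rot [ 1.800e+02 -1.000e-01  1.676e+02] gap 0.31707872107088325 F [-0.7  0.3 -1.7] | shift [-152.7   50.    21.7] turn 0.0
```

View pics/g7.png

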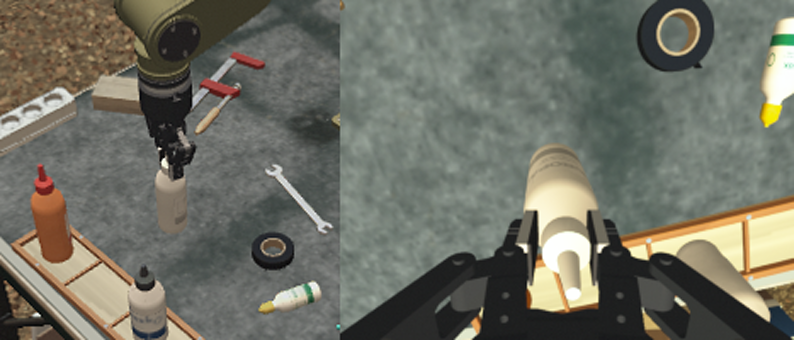

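The bottle hangs upright, held by the cap, with its foot about 30 mm clear of the table. Before placing, I'll check the lane's depth edges with a colour profile.

```bash
python3 - <<'E'
from h import *
import pickle
a,b=pickle.load(open("s.pkl","rb"))
cen=np.array([650.5,66.7]);th=np.radians(1.82);x=np.array([np.cos(th),np.sin(th)]);y=np.array([-x[1],x[0]])
for n,s in(("top",a),("side",b)):
    h=cv2.cvtColor(s["color"],cv2.COLOR_RGB2HSV).astype(np.float32)
    for k in(-115,115):
        X=np.arange(-64,65,1.);acc=0
        for o in (-20,-10,0,10,20):
            P=np.c_[cen+np.outer(X,x)+(k+o)*y,np.full(len(X),16.)];uv=proj(s,P).astype(np.float32)
            acc=acc+cv2.remap(h[...,1],uv[:,0].copy(),uv[:,1].copy(),1).ravel()/5
        print(n,k,[(int(X[i]),int(acc[i])) for i in range(0,len(X),3) if abs(X[i])>28])
E
```

```text
top -115 [(-64, 14), (-61, 14), (-58, 15), (-55, 15), (-52, 15), (-49, 115), (-46, 163), (-43, 151), (-40, 152), (-37, 101), (-34, 64), (-31, 60), (29, 68), (32, 68), (35, 81), (38, 148), (41, 154), (44, 152), (47, 139), (50, 37), (53, 26), (56, 26), (59, 26), (62, 26)]
top 115 [(-64, 14), (-61, 13), (-58, 14), (-55, 15), (-52, 22), (-49, 131), (-46, 160), (-43, 152), (-40, 149), (-37, 88), (-34, 64), (-31, 61), (29, 71), (32, 72), (35, 90), (38, 156), (41, 154), (44, 152), (47, 134), (50, 32), (53, 24), (56, 26), (59, 26), (62, 26)]
side -115 [(-64, 14), (-61, 12), (-58, 9), (-55, 8), (-52, 10), (-49, 35), (-46, 101), (-43, 108), (-40, 120), (-37, 150), (-34, 93), (-31, 50), (29, 51), (32, 49), (35, 48), (38, 75), (41, 108), (44, 110), (47, 130), (50, 148), (53, 90), (56, 16), (59, 17), (62, 17)]
side 115 [(-64, 7), (-61, 7), (-58, 6), (-55, 6), (-52, 9), (-49, 51), (-46, 107), (-43, 109), (-40, 121), (-37, 149), (-34, 84), (-31, 48), (29, 50), (32, 50), (35, 48), (38, 83), (41, 111), (44, 108), (47, 131), (50, 151), (53, 79), (56, 18), (59, 15), (62, 16)]
```

The inner lip edges lie at about ±37 mm, so the lane centre is right. I'll carry the bottle to the right bay and lower it.

>>> apply_moves --pt "0 -6.7 2 0 0" --pt "0 -12 4 0 0" --pt "0 -20 6.5 0 0" --pt "0 -25 8.2 0 0" --pt "0 -25 8.2 0 0" --pt "0 -25 8.2 0 0" --pt "0 -18 6 0 0" --pt "0 -12 4 0 0" --pt "0 -6 2 0 0" --pt "0 -3 0.9 0 0"

```text
time: 17.08
eef_pos: [655.1, -47.9, 151.7]
tcp_rot: [-180.0, -0.0, 167.6]
ft_force: [0.1, 0.2, -0.4]
finger_gap: 0.318
finger_force: 52.8
```

>>> apply_moves --pt "0 0 0 3 0" --pt "0 0 0 5 0" --pt "0 0 0 5 0" --pt "0 0 0 4 0" --pt "0 0 0 2 0" --pt "0 0 0 1 0" --pt "0 0 0 1 0" --pt "0 0 0 1 0" --pt "0 0 0 0 0" --pt "0 0 0 0 0"

```text
time: 17.92
eef_pos: [654.4, -48.1, 130.5]
tcp_rot: [180.0, 0.0, 167.6]
ft_force: [0.1, 0.4, -2.3]
finger_gap: 0.32
finger_force: 52.8
```

```bash
python3 look.py g8.png; python3 -c "
from h import *
go(654,-48,127)"
```

```text
white blob [ 285  328   67   57 2197] [318. 351.]
52.77246930229012 26.92666106995209 [-0.60291757 -0.81484018 -1.26368548] [-0.02243779 -0.01732491 -0.03336494]
t 18.0167 tcp [654.4 -48.1 130.6] rot [-180.     0.   167.6] gap 0.3153004809127879 F [-0.6 -0.8 -1.3] | shift [0.4 0.  3.6] turn 0.0
```

Still hanging, so I'll lower it slowly until it touches.

>>> apply_moves --pt "0 0 0 1 0" --pt "0 0 0 1 0" --pt "0 0 0 1 0" --pt "0 0 0 0.7 0" --pt "0 0 0 0.3 0" --pt "0 0 0 0 0" --pt "0 0 0 0 0" --pt "0 0 0 0 0" --pt "0 0 0 0 0" --pt "0 0 0 0 0"

```text
time: 18.85
eef_pos: [654.9, -48.2, 127.4]
tcp_rot: [-180.0, 0.1, 167.6]
ft_force: [-0.8, -0.5, 5.4]
finger_gap: 0.317
finger_force: 54.8
```

>>> apply_moves --pt "24 0 0 0 0" --pt "25 0 0 0 0" --pt "26 0 0 0 0" --pt "27 0 0 0 0" --pt "28 0 0 0 0" --pt "30 0 0 0 0" --pt "34 0 0 0 0" --pt "40 0 0 0 0" --pt "46 0 0 0 0" --pt "50 0 0 0 0"

```text
time: 19.68
eef_pos: [653.7, -47.9, 125.3]
tcp_rot: [180.0, -0.1, 167.6]
ft_force: [-0.1, -0.2, 0.0]
finger_gap: 0.582
finger_force: 0.0
```

>>> apply_moves --pt "50 0 0 -5 0" --pt "50 0 0 -10 0" --pt "50 0 0 -15 0" --pt "50 0 0 -20 0" --pt "50 0 0 -25 0" --pt "50 0 0 -25 0" --pt "50 0 0 -20 0" --pt "50 0 0 0 0" --pt "50 0 0 0 0" --pt "50 0 0 0 0"

```text
time: 20.52
eef_pos: [654.1, -48.0, 246.4]
tcp_rot: [180.0, 0.0, 167.6]
ft_force: [-0.1, 0.5, -0.2]
finger_gap: 0.587
finger_force: 0.0
```

```bash
python3 - <<'E'
from h import *
go(463,157,250,-17.8)
s=snapshot("side");g=s["color"].astype(int)
# whitish bottle pixels around expected standing silhouette
q=proj(s,[[654,-48,z] for z in (6,60,116,145,165)]).round().astype(int)
for u,v in q: print((u,v),"white cols",[int(c) for c in (lambda r:(r[0],r[-1]) if len(r) else (0,0))(np.where((g[v,u-35:u+35].min(1)>150)&(np.ptp(g[v,u-35:u+35],axis=1)<45))[0]+u-35)])
E
```

```text
t 20.5167 tcp [654.1 -48.  246.4] rot [180.    0.  167.6] gap 0.5865408634377888 F [-0.1  0.5 -0.2] | shift [230.7 159.1  -3.6] turn 0.0939
(np.int64(249), np.int64(253)) white cols [214, 283]
(np.int64(247), np.int64(240)) white cols [217, 234]
(np.int64(244), np.int64(225)) white cols [209, 239]
(np.int64(243), np.int64(217)) white cols [238, 242]
(np.int64(242), np.int64(211)) white cols [243, 244]
```

The bottle stands in the right bay: in the side view its cap is at columns 238–242 and its tip at 243, where they should be. Next the small bottle. I'll fly above it and refine its pose with the wrist camera.

>>> apply_moves --pt "60 10 7.5 0 0" --pt "60 22 16.8 0 0" --pt "60 26 20 0 0" --pt "60 26 20 0 0" --pt "60 26 20 0 0" --pt "60 26 20 0 0" --pt "60 26 20 0 0" --pt "60 24 18 0 0" --pt "60 14 10 0 0" --pt "60 6 4.3 0 0.094"

```text
time: 21.4
eef_pos: [483.8, 151.2, 244.8]
tcp_rot: [-180.0, -0.2, 162.3]
ft_force: [0.2, -0.5, -0.1]
finger_gap: 0.703
finger_force: 0.0
```

```bash
python3 - <<'E'
from h import *
go(486.5,149.2,3,-17.8)
s=snapshot("wrist");g=s["color"];h=cv2.cvtColor(g,cv2.COLOR_RGB2HSV)
e=proj(s,[[410.3,173.6,16],[504.9,143.3,16]]);print("exp foot,tip",e.round())
x0,x1=int(e[:,0].min()-60),int(e[:,0].max()+60);y0,y1=max(0,int(e[:,1].min()-40)),int(e[:,1].max()+40)
yel=(h[...,0]>18)&(h[...,0]<36)&(h[...,1]>140)&(h[...,2]>120)
wh=((g.min(2)>165)|((h[...,1]>90)&(h[...,0]>60)&(h[...,0]<85)))
for n,m in(("yel",yel),("body",wh)):
    M=np.zeros(m.shape,np.uint8);M[y0:y1,max(0,x0):x1]=m[y0:y1,max(0,x0):x1]
    k=cv2.connectedComponentsWithStats(cv2.morphologyEx(M,cv2.MORPH_CLOSE,np.ones((5,5))));j=1+np.argmax(k[2][1:,4])
    yy,xx=np.where(k[1]==j);top,bot=yy.min(),yy.max()
    pts=[(xx[yy==r].mean(),r) for r in(top,bot)]
    print(n,k[2][j],"rows widths",[(int(r),int(np.sum(yy==r))) for r in range(top,bot+1,6)])
    print(onplane(s,pts,16).round(1).tolist(),onplane(s,[k[3][j]],16).round(1))
E
```

```text
t 21.4 tcp [483.8 151.2 244.8] rot [-180.    -0.2  162.3] gap 0.702806896272229 F [ 0.2 -0.5 -0.1] | shift [ -3.9  -0.9 241.8] turn 0.0011
exp foot,tip [[314. 116.]
 [314. 223.]]
yel [306 198  17  24 317] rows widths [(198, 4), (204, 17), (210, 17), (216, 11)]
[[481.8, 150.7, 16.0], [503.4, 144.3, 16.0]] [[491.3 147.7  16. ]]
body [ 298  113   34   87 2580] rows widths [(113, 21), (119, 33), (125, 33), (131, 34), (137, 34), (143, 33), (149, 33), (155, 32), (161, 32), (167, 32), (173, 32), (179, 31), (185, 28), (191, 17), (197, 13)]
[[407.5, 172.6, 16.0], [482.5, 150.0, 16.0]] [[441.2 163.5  16. ]]
```

The foot is at (407.5,172.6) and the tip at (503.4,144.3), so the length is 100 mm as it should be. I'll grip the 16 mm cap about 85 mm from the foot.

>>> apply_moves --pt "60 -5.9 -1.4 30 -0.023" --pt "60 0 0 35 0" --pt "60 0 0 35 0" --pt "60 0 0 35 0" --pt "60 0 0 35 0" --pt "60 0 0 30 0" --pt "50 0 0 22 0" --pt "40 0 0 12 0" --pt "30 0 0 6 0" --pt "24 0 0 1.8 0"

```text
time: 22.28
eef_pos: [491.2, 145.9, 3.5]
tcp_rot: [-180.0, -0.1, 163.5]
ft_force: [0.2, -0.5, -0.8]
finger_gap: 0.281
finger_force: 0.0
```

>>> apply_moves --pt "20 0 0 0 0" --pt "18 0 0 0 0" --pt "17 0 0 0 0" --pt "16 0 0 0 0" --pt "15 0 0 0 0" --pt "15 0 0 0 0" --pt "15 0 0 0 0" --pt "15 0 0 0 0" --pt "15 0 0 0 0" --pt "15 0 0 0 0"

```text
time: 23.12
eef_pos: [493.1, 146.2, 5.4]
tcp_rot: [179.9, 0.1, 163.5]
ft_force: [1.6, -1.2, 4.7]
finger_gap: 0.18
finger_force: 26.5
```

>>> apply_moves --pt "15.3 0 0 0 0" --pt "15.3 0 0 0 0" --pt "15.5 0 0 0 0" --pt "15.5 0 0 0 0" --pt "15.6 0 0 0 0" --pt "15.7 0 0 0 0" --pt "15.7 0 0 0 0" --pt "15.7 0 0 0 0" --pt "15.7 0 0 0 0" --pt "15.7 0 0 0 0"

```text
time: 23.95
eef_pos: [493.1, 146.2, 5.3]
tcp_rot: [179.9, 0.1, 163.5]
ft_force: [2.4, -0.3, 4.9]
finger_gap: 0.184
finger_force: 21.5
```

>>> apply_moves --pt "15.9 0 0 0 0" --pt "15.9 0 0 0 0" --pt "16.1 0 0 0 0" --pt "16.1 0 0 0 0" --pt "16.2 0 0 0 0" --pt "16.2 0 0 0 0" --pt "16.2 0 0 0 0" --pt "16.2 0 0 0 0" --pt "16.2 0 0 0 0" --pt "16.2 0 0 0 0"

```text
time: 24.78
eef_pos: [493.1, 146.1, 5.2]
tcp_rot: [179.9, 0.1, 163.5]
ft_force: [4.1, -0.4, 5.6]
finger_gap: 0.194
finger_force: 11.9
```

>>> apply_moves --pt "16.4 0 0 0 0" --pt "16.4 0 0 0 0" --pt "16.5 0 0 0 0" --pt "16.5 0 0 -2 0" --pt "16.5 0 0 -4 0" --pt "16.5 0 0 -5 0" --pt "16.5 0 0 -5 0" --pt "16.5 0 0 -4 0" --pt "16.5 0 0 0 0" --pt "16.5 0 0 0 0"

```text
time: 25.62
eef_pos: [492.0, 146.1, 24.8]
tcp_rot: [180.0, 0.0, 163.5]
ft_force: [0.3, 0.8, -1.4]
finger_gap: 0.195
finger_force: 6.5
```

```bash
cat > tilt.py <<'E'
from h import *
# silhouette of the small bottle in the side view: yellow cap centroid, white body centroid, extents
s=snapshot("side");g=s["color"];h=cv2.cvtColor(g,cv2.COLOR_RGB2HSV)
p=proj(s,[read_state()["eef_pos"]])[0].astype(int);x0,y0=p[0]-70,p[1]-70
for n,m in(("yel",(h[...,0]>18)&(h[...,0]<36)&(h[...,1]>120)&(h[...,2]>90)),("white",(g.min(2)>150)&(h[...,1]<60)),("green",(h[...,0]>60)&(h[...,0]<82)&(h[...,1]>90))):
    M=np.zeros(m.shape,np.uint8);M[y0:y0+150,x0:x0+150]=m[y0:y0+150,x0:x0+150]
    k=cv2.connectedComponentsWithStats(M)
    for j in np.argsort(-k[2][1:,4])[:2]+1 if k[0]>1 else []: print(n,k[2][j],k[3][j].round(1))
r=read_state();print("tcp px",p,r["eef_pos"].round(1),"F",r["ft_force"].round(2),"ff",r["finger_force"],r["finger_gap"]*85.4)
w=snapshot("wrist")["color"].astype(int);m=(w.min(2)>165).astype(np.uint8);k=cv2.connectedComponentsWithStats(m)
for j in np.argsort(-k[2][1:,4])[:3]+1: print("wrist white",k[2][j])
E
python3 tilt.py
```

```text
yel [340 256   2   2   3] [340.7 256.7]
white [ 284  285   50   41 1009] [308.4 304.7]
white [273 270  29  30 338] [286.6 284.9]
green [367 243   6  11  30] [369.8 247.8]
tcp px [343 259] [491.8 146.   24.6] F [ 0.75 -0.01 -1.15] ff 6.4884771104374295 16.279301838588022
wrist white [  272   157    90   152 10697]
wrist white [ 273   73   94   52 4349]
wrist white [271 344  11  11  69]
```

```bash
cat > ang.py <<'E'
from h import *
import sys
L=float(sys.argv[1]) # distance grip->band centre
s=snapshot("side");h=cv2.cvtColor(s["color"],cv2.COLOR_RGB2HSV);r=read_state();p=r["eef_pos"]+[0,0,11]
t=np.radians(r["tcp_rot"][2]);d=np.array([np.cos(t),np.sin(t),0])
e=proj(s,[p])[0].astype(int);m=((h[...,0]>60)&(h[...,0]<82)&(h[...,1]>90)).astype(np.uint8);M=np.zeros_like(m);M[e[1]-60:e[1]+80,e[0]-60:e[0]+60]=m[e[1]-60:e[1]+80,e[0]-60:e[0]+60]
k=cv2.connectedComponentsWithStats(M);
if k[0]>1:
    j=1+np.argmax(k[2][1:,4]);print("band",k[2][j],k[3][j].round(1))
for a in(-15,0,15,30,45,60,75,90,105): print(a,proj(s,[p+L*(d*np.cos(np.radians(a))+[0,0,-np.sin(np.radians(a))])])[0].round(1),end=" ")
print(r["eef_pos"].round(1),r["ft_force"].round(2),r["finger_force"])
E
python3 ang.py 67
python3 - <<'E'
from h import *
import pickle
a,b=pickle.load(open("s.pkl","rb"));h=cv2.cvtColor(b["color"],cv2.COLOR_RGB2HSV)
m=((h[...,0]>60)&(h[...,0]<82)&(h[...,1]>90)).astype(np.uint8);m[:,:330]=0;m[:,390:]=0;m[:230]=0;m[275:]=0
k=cv2.connectedComponentsWithStats(m);print(k[2][1:],k[3][1:])
d=np.array([.958,-.288])
for L in(10,15,20,25,30):print(L,proj(b,[[*(np.array([407.5,172.6])+L*d),16]]).round(1))
E
```

```text
band [367 243   6  11  30] [369.9 247.7]
-15 [366.7 243.9] 0 [367.2 248. ] 15 [366.1 252.6] 30 [363.6 257.4] 45 [359.8 262.1] 60 [355.  266.4] 75 [349.5 270.1] 90 [343.6 272.8] 105 [337.7 274.5] [491.7 146.   24.3] [ 0.4   0.58 -0.42] 6.488496600359213
[[367 248   5  11  27]] [[369.33333333 252.48148148]]
10 [[371.  251.8]]
15 [[369.3 252.4]]
20 [[367.6 253.1]]
25 [[365.9 253.7]]
30 [[364.2 254.3]]
```

It lifts horizontally at 6.5 N. I'll ease further in small steps, close to the table.

>>> apply_moves --pt "16.55 0 0 3 0" --pt "16.55 0 0 3 0" --pt "16.55 0 0 0 0" --pt "16.6 0 0 0 0" --pt "16.6 0 0 0 0" --pt "16.6 0 0 0 0" --pt "16.62 0 0 0 0" --pt "16.62 0 0 0 0" --pt "16.62 0 0 0 0" --pt "16.62 0 0 0 0"

```text
time: 26.6
eef_pos: [492.0, 146.0, 18.6]
tcp_rot: [180.0, 0.0, 163.5]
ft_force: [0.2, 1.0, -0.0]
finger_gap: 0.197
finger_force: 4.8
```

```bash
python3 ang.py 73
```

```text
band [367 244   5  11  25] [369.4 248.8]
-15 [368.6 244.3] 0 [369.1 248.8] 15 [367.9 253.8] 30 [365.2 259. ] 45 [361.1 264.1] 60 [355.9 268.7] 75 [349.9 272.7] 90 [343.5 275.6] 105 [337.1 277.5] [492.  146.1  18.6] [-0.9   0.63 -0.51] 4.819590647275618
```

>>> apply_moves --pt "16.65 0 0 0 0" --pt "16.65 0 0 0 0" --pt "16.65 0 0 0 0" --pt "16.68 0 0 0 0" --pt "16.68 0 0 0 0" --pt "16.68 0 0 0 0" --pt "16.7 0 0 0 0" --pt "16.7 0 0 0 0" --pt "16.7 0 0 0 0" --pt "16.7 0 0 0 0"

```text
time: 27.48
eef_pos: [492.0, 146.1, 18.5]
tcp_rot: [180.0, 0.0, 163.5]
ft_force: [0.2, -0.4, -1.4]
finger_gap: 0.193
finger_force: 2.8
```

```bash
python3 ang.py 73
```

```text
band [367 246   5   6  15] [369.  248.7]
-15 [368.6 244.3] 0 [369.1 248.8] 15 [367.9 253.8] 30 [365.2 259. ] 45 [361.1 264.1] 60 [355.9 268.7] 75 [349.9 272.7] 90 [343.5 275.6] 105 [337.1 277.5] [492.  146.   18.5] [-0.53 -0.74 -1.13] 2.7931964157073708
```

>>> apply_moves --pt "16.72 0 0 0 0" --pt "16.72 0 0 0 0" --pt "16.72 0 0 0 0" --pt "16.74 0 0 0 0" --pt "16.74 0 0 0 0" --pt "16.74 0 0 0 0" --pt "16.74 0 0 0 0" --pt "16.74 0 0 0 0" --pt "16.74 0 0 0 0" --pt "16.74 0 0 0 0"

```text
time: 28.37
eef_pos: [492.0, 146.0, 18.5]
tcp_rot: [180.0, 0.0, 163.5]
ft_force: [0.2, 0.7, -1.6]
finger_gap: 0.196
finger_force: 2.4
```

```bash
python3 ang.py 73
```

```text
band [367 246   5   6  15] [369.  248.7]
-15 [368.6 244.3] 0 [369.1 248.8] 15 [367.9 253.8] 30 [365.2 259. ] 45 [361.1 264.1] 60 [355.9 268.7] 75 [349.9 272.7] 90 [343.5 275.6] 105 [337.1 277.5] [491.9 146.   18.5] [-0.74  0.94 -0.52] 2.399255796667603
```

>>> apply_moves --pt "16.76 0 0 0 0" --pt "16.76 0 0 0 0" --pt "16.76 0 0 0 0" --pt "16.78 0 0 0 0" --pt "16.78 0 0 0 0" --pt "16.78 0 0 0 0" --pt "16.8 0 0 0 0" --pt "16.8 0 0 0 0" --pt "16.8 0 0 0 0" --pt "16.8 0 0 0 0"

```text
time: 29.25
eef_pos: [492.0, 146.0, 18.5]
tcp_rot: [180.0, -0.0, 163.5]
ft_force: [-0.2, 0.8, -0.7]
finger_gap: 0.194
finger_force: 1.9
```

```bash
python3 ang.py 73
```

```text
band [367 246   5   6  15] [369.  248.7]
-15 [368.6 244.3] 0 [369.1 248.8] 15 [367.9 253.8] 30 [365.2 259. ] 45 [361.  264.1] 60 [355.8 268.7] 75 [349.9 272.7] 90 [343.5 275.6] 105 [337.1 277.5] [492.  146.   18.5] [-0.33  0.16 -0.43] 1.8569189449272017
```

>>> apply_moves --pt "16.83 0 0 0 0" --pt "16.83 0 0 0 0" --pt "16.83 0 0 0 0" --pt "16.86 0 0 0 0" --pt "16.86 0 0 0 0" --pt "16.86 0 0 0 0" --pt "16.89 0 0 0 0" --pt "16.89 0 0 0 0" --pt "16.89 0 0 0 0" --pt "16.89 0 0 0 0"

```text
time: 30.13
eef_pos: [492.0, 146.0, 18.5]
tcp_rot: [180.0, 0.0, 163.5]
ft_force: [-0.0, -0.1, -0.8]
finger_gap: 0.197
finger_force: 1.2
```

```bash
python3 ang.py 73
```

```text
band [367 246   5   6  15] [369.  248.7]
-15 [368.6 244.3] 0 [369.1 248.8] 15 [367.9 253.8] 30 [365.2 259. ] 45 [361.1 264.1] 60 [355.9 268.7] 75 [349.9 272.7] 90 [343.5 275.6] 105 [337.1 277.5] [491.9 146.   18.5] [0.57 0.52 0.03] 1.1859978176715913
```

```bash
python3 - <<'E'
from h import *
import pickle
a,b=pickle.load(open("s.pkl","rb"))
def asc(g):
    h=cv2.cvtColor(g,cv2.COLOR_RGB2HSV)[236:280,334:384];g=g[236:280,334:384]
    o=np.full(g.shape[:2],".");o[(g.max(2)>120)]="w";o[(h[...,0]>60)&(h[...,0]<82)&(h[...,1]>90)]="G";o[(h[...,0]>18)&(h[...,0]<36)&(h[...,1]>120)&(h[...,2]>90)]="Y";o[g.max(2)<45]="#";return o
A=asc(b["color"]);B=asc(snapshot("side")["color"])
for i in range(0,44):print("".join(A[i]),"".join(B[i]))
E
```

```text
.....###################........ww................ ########################........ww................
.......###############..................wwwww..... ######################..................wwwww...w.
........############.....................wwwww.... #####....############....................wwwww....
..........#.#####.........................wwww.... #####....###.########....................wwwww....
..........................................wwwwww.. ######...#########.##.....................wwwww...
.............................................wwwww ###############....##........................wwwww
.............................................wwwww .###############...##........................wwwww
..............................................w..w ..##############..w.#.........................w..w
.................................................w ..##############.www.............................w
.................................................. ..##############.www................wwww..........
.....................................www.......... ...#############.www.........
[... 2687 characters left out ...]
......................www..wwwwwww... ww.................................www..wwwwwww...
w.................................wwww..wwwwwww... w.................................wwww..wwwwwww...
...........www...........w......www.....ww..ww.... ............ww..................www.....ww...w....
...........wwww................ww.......w......... ...........wwww................ww.......w.........
.............w.................................... .............w....................................
.................................................. ..................................................
......................ww.......................... ......................ww..........................
```

The foot has sagged: it is up only about 5 mm while the shoulder is up about 11 mm. I'll raise slowly at this light grip so that the foot stays low.

>>> apply_moves --pt "16.89 0 0 -2 0" --pt "16.89 0 0 -3 0" --pt "16.89 0.5 0 -3 0" --pt "16.89 0.5 0 -3 0" --pt "16.89 0.5 0 -3 0" --pt "16.89 1 0 -3 0" --pt "16.89 1 0 -3 0" --pt "16.89 0 0 -2 0" --pt "16.89 0 0 0 0" --pt "16.89 0 0 0 0"

```text
time: 31.07
eef_pos: [488.8, 147.1, 40.8]
tcp_rot: [180.0, 0.0, 163.5]
ft_force: [0.9, 0.7, 0.0]
finger_gap: 0.193
finger_force: 0.5
```

```bash
cat > asc.py <<'E'
from h import *
g=snapshot("side")["color"];h=cv2.cvtColor(g,cv2.COLOR_RGB2HSV)[216:276,326:390];g=g[216:276,326:390]
o=np.full(g.shape[:2],".");o[(g.max(2)>120)]="w";o[(h[...,0]>60)&(h[...,0]<82)&(h[...,1]>90)]="G";o[(h[...,0]>18)&(h[...,0]<36)&(h[...,1]>120)&(h[...,2]>90)]="Y";o[g.max(2)<45]="#"
for i in range(0,60,2):print("".join(o[i]))
E
python3 asc.py; python3 ang.py 73
```

```text
....######.................##.######..........ww.wwwww..........
....############........#...########.......wwwwww....w..........
.....####################....#######..........www......w........
.....##############################......ww.wwww................
......############################............................ww
.......##########################.#...w.........................
.......#########################..#.............................
........#######################..##.............................
........#######....##..############.............................
.........#######.#########...#####........w.....................
...........##############....###........ww.....................w
............##############www....................wwwww..........
............#############..www....................wwwwww........
.............w.####.....##..wwwww....................wwwwwww....
...............########.#....www.........................wwwwww.
..............#######.........ww..##wwwwwwwGwwww...........wwwww
..............#######..##........#.wwwwwwwwwGGwwww..........
[... 403 characters left out ...]
.............................................www........
.....................................w..w...........w...........
.wwwww..........ww.www......................wwww......w.........
.......w........wwwwww.........................wwww.............
.......ww...........w.............w.............................
.......wwww...........w..............w.....www...ww.........wwww
.......ww.................................wwww..wwwwwww.......ww
band [369 246   3   5   9] [370.1 248.2]
-15 [370.1 238.2] 0 [370.7 242.8] 15 [369.5 247.9] 30 [366.7 253.2] 45 [362.5 258.3] 60 [357.2 263.1] 75 [351.2 267. ] 90 [344.8 270. ] 105 [338.3 271.8] [488.7 147.   40.5] [ 0.43 -0.7   0.54] 0.5095677854882297
```

Foot-down tilt of about 15–25° now. I'll follow the arc around the foot.

>>> apply_moves --pt "16.85 1 0 -1 0" --pt "16.85 1.5 0 -2 0" --pt "16.85 2 0 -3 0" --pt "16.85 2.5 0 -3 0" --pt "16.85 2.5 0 -3 0" --pt "16.85 2.5 0 -3 0" --pt "16.85 2.5 0 -3 0" --pt "16.85 2 0 -2 0" --pt "16.85 1 0 -1 0" --pt "16.85 0 0 0 0"

```text
time: 32.0
eef_pos: [471.8, 152.1, 61.9]
tcp_rot: [180.0, 0.0, 163.5]
ft_force: [0.1, 0.3, 0.6]
finger_gap: 0.202
finger_force: 0.1
```

```bash
python3 asc.py; python3 ang.py 73
```

```text
.............############################.....ww.wwwww..........
.............##########################....wwwwww...ww..........
.............##.######################........www......w........
.............########################....ww.wwww................
..............########...###..#######.........................ww
...........#..##################....#.ww........................
...............#..##############..ww##..........................
..........##...#..###############www............................
...........####..#.############.#.www...........................
............########.#####....###..wwwww..w.....................
.............######...##########....wwww.......................w
................###.#######.....#...www..##......wwwww..........
....................#######...####.##..##.........wwwwww........
....................###############.###www...........wwwwwww....
....................###...#.#######.wwwwwwwwwww..........wwwwwww
..........................######wwwwwwwwwwwwwwwGww.........wwwww
...........................#####wwwwwwwwwwwwwwwwGww.........
[... 404 characters left out ...]
...........................................wwwww.......
.....................................w.ww...........w...........
.wwwww..........ww.wwww......................www......w.........
.......w........wwwwww.........................wwww.............
........w...........w.............w.............................
.......wwww...........w..............w.....www...ww.........wwww
.......ww.......................w.........wwww..wwwwwww.......ww
band [371 246   4   9  12] [373.1 250.7]
-15 [376.7 230.4] 0 [377.1 235.1] 15 [375.9 240.3] 30 [373.  245.7] 45 [368.8 251. ] 60 [363.5 255.7] 75 [357.4 259.7] 90 [350.9 262.7] 105 [344.5 264.5] [471.9 152.   61.6] [-0.08 -0.61 -0.01] 0.12244790346834122
```

The band is at about 38°. I'll add a little grip and continue the arc.

>>> apply_moves --pt "16.7 0 0 0 0" --pt "16.7 0 0 0 0" --pt "16.7 2 0 -1.5 0" --pt "16.7 3 0 -2 0" --pt "16.7 4 0 -2.5 0" --pt "16.7 4 0 -2.5 0" --pt "16.7 4 0 -2.5 0" --pt "16.7 3 0 -2 0" --pt "16.7 2 0 -1 0" --pt "16.7 0 0 0 0"

```text
time: 32.93
eef_pos: [450.5, 158.4, 75.9]
tcp_rot: [180.0, 0.0, 163.5]
ft_force: [0.1, -0.3, 0.1]
finger_gap: 0.195
finger_force: 0.0
```

```bash
python3 asc.py; python3 ang.py 73
```

```text
......................###.####....############ww.wwwww..........
......................#########...#########.##.ww....w..........
...............#...######################...##.ww......w........
............#..##.ww......###############.www.ww................
..............#.w.........################wwww................ww
..............#ww.........########.##......wwww.................
.............#..w..........ww.#####..####...www.................
..........##..#...ww....wwww.#######...ww...wwww.............w..
...........####..#........#.#######....###.......##.............
............#######.......#.####.#############.##...............
.............##############.####.##############................w
................###########.####..#######wwwww...wwwww..........
..................................###.##.wwwwww...wwwwww........
...................................#####wwwwwwwww....wwwwwww....
..................................###.wwwwwwwwwwww.......wwwwwww
....................................wwwwwwwwwwwwwww........wwwww
........................................www..w.www.Gw.......
[... 402 characters left out ...]
.............................................wwwww.......
.....................................w..w...........w...........
.wwwww..........w..www.......................www......w.........
.......w........wwwwww.........................wwww.............
....................w.............w.............................
.......wwww...........w..............w.....www...ww.........wwww
.......ww.......................w.........wwww..wwwwww........ww
band [374 251   3   3   3] [375. 252.]
-15 [384.7 223.9] 0 [385.1 228.6] 15 [383.8 233.9] 30 [380.8 239.4] 45 [376.6 244.7] 60 [371.2 249.5] 75 [365.1 253.5] 90 [358.6 256.5] 105 [352.2 258.3] [450.7 158.3  75.7] [ 0.14 -0.07  0.04] 0.03471812805202035
```

>>> apply_moves --pt "16.5 0 0 0 0" --pt "16.3 0 0 0 0" --pt "16 0 0 0 0" --pt "16 0 0 0 0" --pt "15.5 0 0 0 0" --pt "15.5 0 0 0 0" --pt "15.5 0 0 0 0" --pt "15.5 0 0 0 0" --pt "15.5 0 0 0 0" --pt "15.5 0 0 0 0"

```text
time: 33.87
eef_pos: [450.7, 158.2, 75.5]
tcp_rot: [-180.0, 0.0, 163.5]
ft_force: [0.7, 0.3, 1.4]
finger_gap: 0.187
finger_force: 11.6
```

```bash
python3 look.py g9.png; python3 ang.py 73
```

```text
white blob [ 277  203   71   77 3919] [309. 243.]
11.58525889182215 15.647544605405518 [0.08001834 0.23403806 1.28493   ] [-0.08103425 -0.0434513   0.03173988]
band [374 251   3   3   3] [375. 252.]
-15 [384.7 223.9] 0 [385.1 228.7] 15 [383.7 233.9] 30 [380.8 239.4] 45 [376.5 244.7] 60 [371.2 249.5] 75 [365.1 253.5] 90 [358.6 256.5] 105 [352.2 258.3] [450.7 158.3  75.6] [ 0.33 -0.89  0.7 ] 11.586287454351805
```

View pics/g9.png

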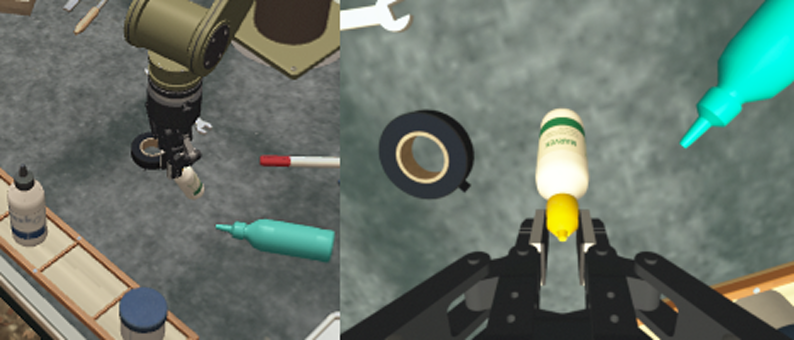

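The wrist view shows the small bottle tilted about 50°, foot down, its yellow cap in the pads at (563,215) and clear of the tape and the turquoise bottle. I'll continue upright by moving back at light grip.

>>> apply_moves --pt "15.8 0 0 0 0" --pt "15.9 1 0 0 0" --pt "15.95 2 0 -0.5 0" --pt "15.95 3 0 -0.5 0" --pt "15.95 4 0 -1 0" --pt "15.95 4 0 -1 0" --pt "15.95 4 0 -1 0" --pt "15.95 4 0 0 0" --pt "15.95 2 0 0 0" --pt "15.95 0 0 0 0"

```text
time: 34.85
eef_pos: [426.9, 165.2, 79.2]
tcp_rot: [-180.0, -0.0, 163.5]
ft_force: [-1.3, -0.3, -0.8]
finger_gap: 0.184
finger_force: 7.9
```

```bash
cat > wr.py <<'E'
from h import *
w=snapshot("wrist");g=w["color"];h=cv2.cvtColor(g,cv2.COLOR_RGB2HSV)
yel=((h[...,0]>18)&(h[...,0]<36)&(h[...,1]>140)&(h[...,2]>90));gr=(h[...,0]>60)&(h[...,0]<82)&(h[...,1]>90)&(h[...,2]<170);wh=(g.min(2)>165)
for n,m in(("yel",yel),("green",gr),("white",wh)):
    m=m.astype(np.uint8);m[:,:200]=0;m[:,420:]=0;k=cv2.connectedComponentsWithStats(m)
    for j in (np.argsort(-k[2][1:,4])[:2]+1): print(n,k[2][j],k[3][j].round(),end=" ")
    print()
r=read_state();p=r["eef_pos"];t=np.radians(r["tcp_rot"][2]);d=np.array([np.cos(t),np.sin(t),0])
print("pads px",proj(w,[p,p+[0,0,19],p+[0,0,19]+11*d]).round().tolist(),"t",r["time"],p.round(1),"ff",r["finger_force"],r["finger_gap"]*85.4,r["ft_force"].round(1))
E
python3 wr.py; python3 asc.py|head -24
```

```text
yel [ 290  273   47   66 2455] [313. 304.] 
green [283 177  61  24 429] [313. 185.] 
white [ 277  188   72   98 4372] [309. 243.] white [285 167  46  22 341] [307. 174.] 
pads px [[317.0, 319.0], [317.0, 345.0], [317.0, 317.0]] t 34.9 [427.3 165.1  79.3] ff 7.929210009042436 16.27597884075183 [ 0.3  0.1 -0.1]
................................##################....#.........
...................................###############.www..........
...............#..#########.##.....################wwwww........
.............##.#.ww.....www#.#.#..########.##......wwww........
..............#.w...........w..#.#..ww.#####.#####...www......ww
..............#ww............w....#...######....ww...wwww.......
...........#....w...........w.....#..#######....##........##....
..........##...##.ww....wwww.##..##..####.#############.#....w..
...........####...#.......##...####..###..#############.........
............######.........#######...###...######.www...........
.............###################...........###.#.wwwwww........w
................############...............###.#.wwwwww.........
...........................................##.wwwwwwwwww........
...........................................wwwwwwwwwwwwwwwww....
.............................................wwwwwwwww.ww.wwwwww
..............................................wwww...wwww.wwwwww
................................................w.www.....ww....
................ww.................................w..GG.ww.....
..............wwwwww..........w..................ww.w.wwwwww....
.......w....www.........................w......ww....w..wwwwww..
...................wwww.........................w...............
................................................................
ww...................................................www........
.w..................................................wwww........
```

The bottle moves rigidly with the gripper now. A better way is to catch the foot on the inner face of the bay's near lip and turn it upright there. I'll find the foot by intersecting wrist rays with the tool's x–z plane.

```bash
cat > foot.py <<'E'
from h import *
import sys
w=snapshot("wrist");r=read_state();p=r["eef_pos"];t=np.radians(r["tcp_rot"][2]);d=np.array([np.cos(t),np.sin(t),0]);n=np.array([-d[1],d[0],0])
rows=[float(a) for a in sys.argv[1:]]
c,v=ray(w,[[317,x] for x in rows])
for x,u in zip(rows,v):
    q=c+u*((p-c)@n)/(u@n) if abs(u@n)>1e-9 else c
    # camera may lie in the plane itself: then report ray in plane coords
    print(x,"cam (along,z)",[round(float((c-p)@d),1),round(float(c[2]),1)],"dir",[round(float(u@d),3),round(float(u[2]),3)],"offplane",round(float((c-p)@n),1))
E
python3 foot.py 167 185 190 274 339
```

```text
167.0 cam (along,z) [78.8, 222.1] dir [-0.131, -1.008] offplane 1.3
185.0 cam (along,z) [78.8, 222.1] dir [-0.174, -0.994] offplane 1.3
190.0 cam (along,z) [78.8, 222.1] dir [-0.186, -0.99] offplane 1.3
274.0 cam (along,z) [78.8, 222.1] dir [-0.387, -0.926] offplane 1.3
339.0 cam (along,z) [78.8, 222.1] dir [-0.543, -0.876] offplane 1.3
```

```bash
cat > solve.py <<'E'
import sys
from h import *
from scipy.optimize import least_squares
# rows: foot edge, cap base, tip -> pose of the small bottle in the tool x-z plane
w=snapshot("wrist");r=read_state();p=r["eef_pos"];t=np.radians(r["tcp_rot"][2]);d=np.array([np.cos(t),np.sin(t),0])
c,v=ray(w,[[317,float(x)] for x in sys.argv[1:4]])
C=np.array([(c-p)@d,c[2]]);V=np.c_[v@d,v[:,2]]
def f(q):
    T=q[:2];u=np.array([np.cos(q[2]),-np.sin(q[2])]);m=np.array([np.sin(q[2]),np.cos(q[2])])
    P=[T+100*u+16*m,T+22*u+8*m,T]
    return [float(np.cross(x-C,y)/np.linalg.norm(y)) for x,y in zip(P,V)]
s=least_squares(f,[-5,95,.8]);q=s.x;u=np.array([np.cos(q[2]),-np.sin(q[2])]);m=np.array([np.sin(q[2]),np.cos(q[2])])
T=q[:2];print("tip",T.round(1),"tilt",np.degrees(q[2]).round(1),"foot",(T+100*u).round(1),"low corner",(T+100*u-16*m).round(1),"heel corner",(T+100*u+16*m).round(1),"cost",s.cost)
print("f",cam(w)[0][0,0],"depth cap by width47",cam(w)[0][0,0]*16/47,"dist",np.linalg.norm(T+16*u-C))
E
python3 solve.py 167 274 339 2>/dev/null
```

```text
tip [ 14.  117.8] tilt 76.4 foot [37.5 20.6] low corner [21.9 16.9] heel corner [53.1 24.4] cost 3.11622697893313e-29
f 398.05545301930704 depth cap by width47 135.50823932572155 dist 134.48728221668566
```

By this fit the bottle is tilted about 73–76°, within its tipping limit, with its foot about 17 mm above the table. I'll lower it to touch, then move back so that table friction finishes the turn.

>>> apply_moves --pt "15.95 0 0 2 0" --pt "15.95 0 0 2 0" --pt "15.95 0 0 2 0" --pt "15.95 0 0 2 0" --pt "15.95 0 0 1 0" --pt "15.95 0 0 1 0" --pt "15.95 0 0 1 0" --pt "15.95 0 0 0 0" --pt "15.95 0 0 0 0" --pt "15.95 0 0 0 0"

```text
time: 35.88
eef_pos: [433.8, 165.9, 74.1]
tcp_rot: [179.7, 0.7, 163.5]
ft_force: [4.3, -1.4, 16.1]
finger_gap: 0.189
finger_force: 10.9
```

```bash
python3 wr.py
```

```text
yel [ 290  275   47   68 2564] [313. 306.] 
green [278 170  62  26 523] [308. 178.] 
white [ 274  181   74  104 5080] [306. 238.] white [279 158  50  26 468] [303. 166.] 
pads px [[317.0, 318.0], [317.0, 344.0], [318.0, 317.0]] t 35.9333 [433.8 165.9  74.2] ff 10.878465829682682 15.987535821552 [ 3.9 -1.8 16.4]
```

It touched sooner than estimated and pressed with 16 N. I'll back off, ease the grip and drag back with light pressure.

>>> apply_moves --pt "15.95 0 0 -3 0" --pt "15.95 0 0 -1.5 0" --pt "16.05 0 0 0 0" --pt "16.1 2 0 0 0" --pt "16.1 2 0 0 0" --pt "16.1 3 0 0 0" --pt "16.1 3 0 0 0" --pt "16.1 3 0 0 0" --pt "16.1 2 0 0 0" --pt "16.1 0 0 0 0"

```text
time: 36.77
eef_pos: [415.6, 169.9, 75.8]
tcp_rot: [179.8, 0.3, 163.5]
ft_force: [0.9, -0.4, 10.8]
finger_gap: 0.192
finger_force: 8.5
```

```bash
python3 wr.py
```

```text
yel [ 290  273   48   62 2415] [313. 303.] 
green [284 195  56  19 259] [311. 201.] 
white [ 276  225   73   70 3211] [309. 257.] white [270 344  13  12  86] [278. 348.] 
pads px [[317.0, 318.0], [317.0, 344.0], [317.0, 317.0]] t 36.8167 [415.7 169.9  75.7] ff 8.449742711297858 16.17137449409317 [ 0.2 -0.5 13. ]
```

It is turning: the band moved from row 178 to 201. I'll continue.

>>> apply_moves --pt "16.1 1 0 -1 0" --pt "16.1 2 0 0 0" --pt "16.1 2 0 0 0" --pt "16.1 2 0 0 0" --pt "16.1 2 0 0 0" --pt "16.1 2 0 0 0" --pt "16.1 1 0 0 0" --pt "16.1 0 0 0 0" --pt "16.1 0 0 0 0" --pt "16.1 0 0 0 0"

```text
time: 37.65
eef_pos: [403.3, 172.9, 75.4]
tcp_rot: [179.9, 0.2, 163.5]
ft_force: [1.5, -0.5, 7.2]
finger_gap: 0.186
finger_force: 5.4
```

```bash
python3 wr.py; python3 - <<'E'
from h import *
w=snapshot("wrist");r=read_state();p=r["eef_pos"];t=np.radians(r["tcp_rot"][2]);d=np.array([np.cos(t),np.sin(t),0])
for al in(5,10,15):
    b=p+al*d
    print(al,"upright: band front",[proj(w,[[*(b+16*d)[:2],15]])[0].round()[1],"foot front",proj(w,[[*(b+16*d)[:2],0]])[0].round()[1],"cap base front",proj(w,[[*(b+8*d)[:2],78]])[0].round()[1],"tip",proj(w,[[*b[:2],100]])[0].round()[1]])
E
```

```text
yel [ 290  270   48   58 2260] [313. 299.] 
green [292 212  42  10 102] [313. 215.] 
white [ 276  237   73   59 2547] [311. 263.] white [269 344  14  12  88] [278. 348.] 
pads px [[317.0, 318.0], [317.0, 344.0], [317.0, 316.0]] t 37.7 [403.3 172.9  75.4] ff 5.366725209805736 16.09753207065533 [ 0.2 -1.1  7.2]
5 upright: band front [np.float64(226.0), 'foot front', np.float64(219.0), 'cap base front', np.float64(291.0), 'tip', np.float64(340.0)]
10 upright: band front [np.float64(217.0), 'foot front', np.float64(210.0), 'cap base front', np.float64(279.0), 'tip', np.float64(327.0)]
15 upright: band front [np.float64(208.0), 'foot front', np.float64(201.0), 'cap base front', np.float64(267.0), 'tip', np.float64(314.0)]
```

It is within a few degrees of upright: the rows match a standing bottle about 10 mm behind the pad centre. I'll nudge a little more, then release slowly.

>>> apply_moves --pt "16.1 1.5 0 0 0" --pt "16.1 1.5 0 0 0" --pt "16.1 0 0 -1 0" --pt "16.2 0 0 0 0" --pt "16.3 0 0 0 0" --pt "16.4 0 0 0 0" --pt "16.6 0 0 0 0" --pt "17 0 0 0 0" --pt "18 0 0 0 0" --pt "20 0 0 0 0"

```text
time: 38.58
eef_pos: [398.2, 173.4, 74.1]
tcp_rot: [-179.9, -0.1, 163.5]
ft_force: [-0.1, 0.1, 0.8]
finger_gap: 0.232
finger_force: 0.2
```

```bash
python3 wr.py
```

```text
yel [ 288  274   48   57 2213] [312. 302.] 
green [297 221  37   8  70] [315. 223.] green [295 228   1   1   1] [295. 228.] 
white [ 277  244   73   62 2381] [312. 267.] white [263 344  14  12  93] [271. 348.] 
pads px [[317.0, 317.0], [317.0, 343.0], [317.0, 316.0]] t 38.6333 [398.  173.3  74. ] ff 0.29534045051150315 19.712023019081638 [ 0.  -0.2  0. ]
```

>>> apply_moves --pt "25 0 0 0 0" --pt "30 0 0 0 0" --pt "40 0 0 0 0" --pt "50 0 0 0 0" --pt "60 0 0 0 0" --pt "60 0 0 -10 0" --pt "60 0 0 -20 0" --pt "60 0 0 -20 0" --pt "60 0 0 -10 0" --pt "60 0 0 0 0"

```text
time: 39.47
eef_pos: [401.0, 174.2, 138.6]
tcp_rot: [179.8, 0.3, 163.5]
ft_force: [1.0, 0.2, 0.1]
finger_gap: 0.708
finger_force: 0.0
```

```bash
python3 wr.py; python3 - <<'E'
from h import *
w=snapshot("wrist");s=snapshot("side");r=read_state();p=r["eef_pos"]
def yc(S):
    h=cv2.cvtColor(S["color"],cv2.COLOR_RGB2HSV);m=((h[...,0]>18)&(h[...,0]<36)&(h[...,1]>140)&(h[...,2]>90)).astype(np.uint8)
    e=proj(S,[[390,176,90]])[0];k=cv2.connectedComponentsWithStats(m);L=[(np.hypot(*(k[3][j]-e)),j) for j in range(1,k[0]) if k[2][j,4]>8];j=min(L)[1];print(e.round(),k[2][j]);return k[3][j]
a,b=yc(w),yc(s)
C,V=ray(w,[a]);D,U=ray(s,[b]);x=np.linalg.lstsq(np.c_[V[0],-U[0]],D-C,rcond=None)[0];P=C+V[0]*x[0];Q=D+U[0]*x[1];print("cap",P.round(1),Q.round(1))
print("wrist z88",onplane(w,[a],88).round(1),"side z88",onplane(s,[b],88).round(1))
c=(P+Q)/2;go(c[0],c[1],39)
print("expected foot side px",proj(s,[[c[0],c[1],0]]).round())
E
sed -i 's/216:276,326:390/216:276,346:410/g' asc.py; python3 asc.py
```

```text
yel [ 295  231   32   39 1010] [311. 250.] 
green [303 194  17   2  18] [311. 194.] green [321 196   3   2   3] [322. 196.] 
white [ 285  210   52   45 1288] [310. 228.] white [200 353   8  13  89] [203. 359.] 
pads px [[315.0, 313.0], [316.0, 339.0], [316.0, 312.0]] t 39.5167 [400.  173.9 136.7] ff 0.0 60.00930800310563 [-0.6 -0.3  0.6]
[314. 254.] [ 296  233   32   39 1022]
[382. 229.] [378 227   7   8  38]
cap [390.8 174.5  83.9] [390.9 174.4  83.9]
wrist z88 [[389.4 174.9  88. ]] side z88 [[393.8 176.8  88. ]]
t 39.6167 tcp [398.5 173.4 134.3] rot [-180.    -0.   163.5] gap 0.6998702093178287 F [ 0.3  1.4 -1.3] | shift [ 7.5 -1.1 95.3] turn 0.0
expected foot side px [[379. 252.]]
..........................ww.wwwww....########....##............
.......................wwwwww....w......#.#######...............
########..................www......w...######...................
.....www.#..#........w..wwww............#####...................
........w....#.........................###.##...................
.........w.#..#...w..............wwYw...........................
........w..#..#..
[... 842 characters left out ...]
.............wwwwwwwwwwwwwww.................w....
www............................................ww...............
...............................................ww...............
.................................www............................
................................wwwww......wwwww................
.................w.ww..........ww.............wwww..............
ww.......................www......w.............................
ww.........................wwww.................................
w.............w....................................www........ww
.ww..............w.....www...ww.........wwwwwwwwwwwwwwwwwwwwwwww
......................www...wwwwwww.......wwwwwwwwwwwwwwwwwwwwww
```

The small bottle is standing; the triangulated cap is at (391,174) at z 84, as it should be. I'll regrip it by the body.

>>> apply_moves --pt "60 7.5 -1.1 5 0" --pt "60 0 0 15 0" --pt "60 0 0 20 0" --pt "60 0 0 20 0" --pt "60 0 0 18 0" --pt "60 0 0 10 0" --pt "60 0 0 5 0" --pt "60 0 0 2 0" --pt "55 0 0 0 0" --pt "45 0 0 0 0"

```text
time: 40.5
eef_pos: [392.1, 174.9, 40.8]
tcp_rot: [180.0, 0.1, 163.5]
ft_force: [0.0, -0.7, 0.0]
finger_gap: 0.535
finger_force: 0.0
```

>>> apply_moves --pt "38 0 0 0 0" --pt "34 0 0 0 0" --pt "30 0 0 0 0" --pt "28 0 0 0 0" --pt "25 0 0 0 0" --pt "25 0 0 0 0" --pt "25 0 0 0 0" --pt "25 0 0 0 0" --pt "25 0 0 0 0" --pt "25 0 0 0 0"

```text
time: 41.33
eef_pos: [392.4, 175.0, 41.2]
tcp_rot: [179.9, 0.1, 163.5]
ft_force: [-0.7, 0.3, 5.8]
finger_gap: 0.352
finger_force: 59.1
```

>>> apply_moves --pt "25 0 0 -2 0" --pt "25 0 0 -5 0" --pt "25 0 0 -10 0" --pt "25 0 0 -10 0" --pt "25 0 0 -8 0" --pt "25 0 0 -3 0" --pt "25 0 0 0 0" --pt "25 0 0 0 0" --pt "25 0 0 0 0" --pt "25 0 0 0 0"

```text
time: 42.17
eef_pos: [391.0, 174.5, 77.5]
tcp_rot: [-180.0, -0.1, 163.5]
ft_force: [-0.3, -0.7, -0.9]
finger_gap: 0.35
finger_force: 59.3
```

```bash
python3 wr.py; python3 asc.py | sed -n 1,24p; python3 -c "
from h import *
go(646.8,181.7,80)"
```

```text
yel [ 283  348   58   82 3870] [312. 388.] 
green [283 255  64  22 338] [315. 262.] 
white [ 271  300   85   73 4045] [311. 332.] white [367 345  15  12 102] [372. 349.] 
pads px [[317.0, 318.0], [317.0, 344.0], [317.0, 316.0]] t 42.2167 [391.  174.5  77.5] ff 59.250673717613154 30.036813911327307 [-0.1 -0.1 -0.8]
...........................################...www...............
.......................wwww.ww.#.####..........wwww.............
########.#................w..###.#####.#####...wwwww............
.....www..###........ww.www..##wwY.####.....#.......###.........
........w....#...............#wwwww###....########.##...........
.........w.#..#...w.........#wwwwww.###.#######...##............
........w.#...#.............#wwwwww.##############..............
....wwww.#...##..............wwwww...##.#######.................
.......#...####..............wwwww...######.....................
.......#######........w......wwwww....#####.....ww..............
############........ww......wwwww....###.#.wwwwwww..............
########....................wwwwwww............wwwww............
....
[... 218 characters left out ...]
............wwwwww...................
..................................................wwwwwww.......
........................................................wwwww...
..........w.........................wwww..................www...
....................w......ww.......wwwwww.................ww...
www............................................ww...............
...............................................ww...............
.................................www............................
................................wwwww.......wwww................
t 42.2667 tcp [391.1 174.5  77.5] rot [-180.    -0.   163.5] gap 0.3469130158255835 F [-0.9  0.7 -0.7] | shift [-243.1   79.5   -2.7] turn 0.0
```

>>> apply_moves --pt "25 -10 3.3 0 0" --pt "25 -22 7.2 0 0" --pt "25 -30 9.8 0 0" --pt "25 -34 11.1 0 0" --pt "25 -34 11.1 0 0" --pt "25 -34 11.1 0 0" --pt "25 -32 10.5 0 0" --pt "25 -25 8.2 0 0" --pt "25 -15 4.9 0 0" --pt "25 -7.1 2.3 0 0"

```text
time: 43.1
eef_pos: [649.1, 181.6, 77.3]
tcp_rot: [-180.0, 0.0, 163.5]
ft_force: [-0.5, -0.4, 0.1]
finger_gap: 0.348
finger_force: 59.3
```

>>> apply_moves --pt "25 0 0 4 0" --pt "25 0 0 6 0" --pt "25 0 0 6 0" --pt "25 0 0 5 0" --pt "25 0 0 3 0" --pt "25 0 0 2 0" --pt "25 0 0 1 0" --pt "25 0 0 1 0" --pt "25 0 0 0 0" --pt "25 0 0 0 0"

```text
time: 43.93
eef_pos: [647.3, 181.9, 50.4]
tcp_rot: [180.0, 0.0, 163.5]
ft_force: [0.1, 1.1, 0.8]
finger_gap: 0.347
finger_force: 59.3
```

>>> apply_moves --pt "25 0 0 1 0" --pt "25 0 0 0.7 0" --pt "25 0 0 0.5 0" --pt "25 0 0 0.5 0" --pt "25 0 0 0 0" --pt "25 0 0 0 0" --pt "25 0 0 0 0" --pt "25 0 0 0 0" --pt "25 0 0 0 0" --pt "25 0 0 0 0"

```text
time: 44.77
eef_pos: [647.1, 181.9, 47.4]
tcp_rot: [180.0, 0.0, 163.5]
ft_force: [1.0, 0.7, -0.1]
finger_gap: 0.35
finger_force: 59.3
```

Not touching yet, so a little lower.

>>> apply_moves --pt "25 0 0 0.5 0" --pt "25 0 0 0.5 0" --pt "25 0 0 0.4 0" --pt "25 0 0 0.3 0" --pt "25 0 0 0.3 0" --pt "25 0 0 0 0" --pt "25 0 0 0 0" --pt "25 0 0 0 0" --pt "25 0 0 0 0" --pt "25 0 0 0 0"

```text
time: 45.6
eef_pos: [647.6, 181.9, 47.2]
tcp_rot: [180.0, 0.0, 163.5]
ft_force: [-2.4, -1.0, 9.0]
finger_gap: 0.352
finger_force: 60.1
```

Contact at the expected height. Releasing slowly and lifting off.

>>> apply_moves --pt "28 0 0 -0.7 0" --pt "29 0 0 0 0" --pt "30 0 0 0 0" --pt "31 0 0 0 0" --pt "32 0 0 0 0" --pt "33 0 0 0 0" --pt "36 0 0 0 0" --pt "42 0 0 0 0" --pt "50 0 0 0 0" --pt "56 0 0 0 0"

```text
time: 46.43
eef_pos: [646.9, 181.8, 45.7]
tcp_rot: [-180.0, -0.0, 163.5]
ft_force: [0.1, 0.2, 0.2]
finger_gap: 0.654
finger_force: 0.0
```

>>> apply_moves --pt "56 0 0 -4 0" --pt "56 0 0 -10 0" --pt "56 0 0 -20 0" --pt "56 0 0 -30 0" --pt "56 0 0 -30 0" --pt "56 0 0 -30 0" --pt "56 0 0 -30 0" --pt "56 0 0 -20 0" --pt "56 0 0 -10 0" --pt "56 0 0 0 0"

```text
time: 47.27
eef_pos: [648.7, 182.2, 234.7]
tcp_rot: [179.8, 0.4, 163.5]
ft_force: [0.2, 0.2, 0.1]
finger_gap: 0.654
finger_force: 0.0
```

```bash
cat > fin.py <<'E'
from h import *
s=snapshot("side");w=snapshot("wrist");t=snapshot("top")
def yc(S,P,f):
    h=cv2.cvtColor(S["color"],cv2.COLOR_RGB2HSV);m=f(S["color"],h).astype(np.uint8);e=proj(S,[P])[0]
    k=cv2.connectedComponentsWithStats(m);L=[(np.hypot(*(k[3][j]-e)),j) for j in range(1,k[0]) if k[2][j,4]>6];d,j=min(L);print("exp",e.round(),"found",k[3][j].round(),k[2][j]);return k[3][j]
Y=lambda g,h:(h[...,0]>18)&(h[...,0]<36)&(h[...,1]>140)&(h[...,2]>90)
O=lambda g,h:((h[...,0]<6)|(h[...,0]>174))&(h[...,1]>180)&(h[...,2]>100)
B=lambda g,h:(h[...,0]>100)&(h[...,0]<122)&(h[...,1]>90)
for n,P,f in(("small cap",[647,182,88],Y),("red tip",[658,-163,170],O),("tin lid",[643,297,60],B)):
    print(n);a,b=yc(w if n[0]=="s" else t,P,f),yc(s,P,f);C,V=ray(w if n[0]=="s" else t,[a]);D,U=ray(s,[b]);x=np.linalg.lstsq(np.c_[V[0],-U[0]],D-C,rcond=None)[0];print((C+V[0]*x[0]).round(1),(D+U[0]*x[1]).round(1))
g=s["color"][200:350,225:365];h=cv2.cvtColor(g,cv2.COLOR_RGB2HSV)
o=np.full(g.shape[:2],".");o[(g.max(2)>150)]="w";o[Y(g,h)]="Y";o[(h[...,0]<14)&(h[...,1]>110)]="o";o[B(g,h)]="b";o[g.max(2)<45]="#"
for i in range(0,150,3):print("".join(o[i,::2]))
go(647,182,240)
E
python3 fin.py
```

```text
small cap
exp [315. 222.] found [314. 221.] [303 209  22  26 469]
exp [306. 285.] found [306. 284.] [303 280   7   9  48]
[646.1 181.4  89.5] [646.4 180.9  89.7]
red tip
exp [455. 163.] found [455. 164.] [448 158  15  14 147]
exp [214. 186.] found [212. 183.] [211 179   4   9  24]
[ 654.5 -161.9  176.1] [ 658.8 -166.4  178.5]
tin lid
exp [238. 186.] found [225. 189.] [222 180   7  19  68]
exp [340. 321.] found [342. 320.] [330 309  27  22 386]
[632.7 322.7  81.3] [648.2 307.8  81.4]
o............................############..#####.....................w
o............................##################.......................
o......ww.....................#################.......................
o..............................##############.........................
o.....w..ww....................##############.........................
o.ww..wwwww......................##..########.........................
oooww......w.....................###.#####.##.........................
ooowoww...www....................#.######.ww#.............##.ww.#.....
ooowwwwwwwwwww.....................#######ww
[... 2376 characters left out ...]
......ooo........###..ww.wwwww....owwwwo.wwwww...bbb.bbb.bb.oww.
.........................###..w.wwwww....oowwwwwwwwww#..bbb..bb..#woww
....................ww....###..ww.wwwww....oowwwwwwww..#.......#..wwwo
..o....w.................w..###..w.wwwww.....owwwwwww......#......wwww
.............................###..ww.wwwww....oowwwww............wwwww
......o.......................####..w.wwwww.....oowwww..........wwwwww
.....................w.....oo...###..ww.wwwww.....owwwwww.....wwwwwwww
##..................w.......o....####..w.wwwww.....oowowwwwwwwwwwwwwww
t 47.4167 tcp [646.2 181.7 228. ] rot [-179.9   -0.2  163.5] gap 0.660514836399548 F [ 0.1 -0.4 -0.8] | shift [ -0.7   0.5 -12. ] turn 0.0
```

Both bottles stand centred in their bays. The small cap triangulates to (646,181,90), the others are where they were, and the gripper is well clear.

```bash
python3 -c "
from station import job_done
print(job_done())"
```

```text
the job is handed in; nothing more can be done
None
```

I stood the white 170 mm bottle in the right bay and the small 100 mm bottle in the left bay, so the row steps down in height again, and handed the job in at about 47 s (no verdict was returned).

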